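Gauge the gap between two plates with a taper blade

TASK

First lift the blue-handled spacer out of the gap of the plate stand and return it to its own slot, the one in the blue holder, fully home and upright. Then take the yellow-handled taper gauge out of the yellow holder and slide its blade, upright and with its broad faces along the plates, down into the gap between the two plates until it drags snugly on both, gently and without forcing it. Finish while still holding the gauge at that depth: do not let go of it; leave the petri dish, the cover slip box and the objective case alone.

Things in the scene. Friction and masses are not known exactly. Their poses are not given: they have to be found in the camera images.
- spacer_grip (a point): centre of the spacer's blue handle (12 mm thick along x: grip it across this; 28 mm along y; 45 mm tall, z up), which stands on a blue flange 28 x 34 x 5 mm whose underside is 27 mm below this point. About 60 g. It starts hanging loosely in the gap of the plate stand, flange on the plates' top edges, x across the gap. Home in a holder: flange flat on the holder's top
- spacer_tip (a point): lower end of the spacer's steel blade, 77 mm below spacer_grip: the blade hangs 50 mm below the flange, 3.4 mm thick along x, 24 mm wide along y. Axes as spacer_grip
- gauge_grip (a point): centre of the taper gauge's yellow handle; handle and flange have the spacer's sizes (handle 12 mm thick along x: grip it across this; 28 mm along y; 45 mm tall, z up; flange underside 27 mm below this point). About 70 g. It starts in the yellow holder, flange flat on the holder's top, so the blade must rise 62 mm to come out
- gauge_tip (a point): lower end of the gauge's steel blade, 89 mm below gauge_grip. The blade, with black graduation lines, hangs 62 mm below the flange, 24 mm wide along y, evenly tapered along x from 10.4 mm thick at the flange to 3 mm at this tip (each face leans 0.06 in 1). Axes as gauge_grip
- stand: plate stand: grey foot 104 x 110 mm, fixed to the bench, origin under its centre; x points across the gap from the dark steel plate to the clear plate, y runs along the plates (80 mm wide, 4 mm thick, upright, top edges 95 mm above the bench)
- throat (a point): middle of the gap's narrowest place, 85 mm above the bench; axes as stand. The gap is 4.5 to 6 mm wide, unknown: dark steel plate's face at x = -2.25 mm of this point, clear plate's at +2.25 to +3.75 mm. Above it the plates flare to a funnel 10 mm high, at least 16 mm wide at the top; below it the faces are parallel, the gap open for 53 mm. This point moves with the carriage
- carriage: steel slide that carries both plates; it floats across the gap (stand x) by up to 5 mm either way on a soft spring of 0.3 N/mm, so the plates centre themselves on the blade. Origin and axes as stand when it is at rest
- plate_a_mid (a point): dark steel plate, set stiffly on the carriage (40 N/mm): point in the middle of its inner face at throat height
- plate_b (a joint): how far the clear plate is pushed back (m), against a spring of 6 N/mm; 0 untouched. First touch comes with the gauge's tip 12 to 25 mm below the throat; from there both plates press harder, by 0.4 to 0.5 N per mm of depth. Snug: 2 to 10 N on each plate, 0.0003 to 0.0017 here, 4 to 20 mm past first touch; the upward resistance felt about equals the force on one plate
- holder_blue_slot (a point): mouth of the spacer's own slot: centre of the top face, 68 mm above the bench, of the blue holder, a fixed block 50 x 60 mm. The slot, 8 mm wide along x and 28 mm along y (z up), has bevelled edges and is 64 mm deep
- holder_orange_slot (a point): the same for the orange holder, which is empty and belongs to another spacer; nothing goes there
- holder_yellow_slot (a point): the same for the yellow holder, home of the gauge; its slot is 13 mm wide along x and 28 mm along y
- petri_0: petri dish, pink, 90 mm across, 14 mm high, lying on the bench; bystander, origin under its centre
- coverslips_2: small white box of cover slips, 33 x 33 x 16 mm; bystander, origin under its centre
- objective_case: amber and black screw case, 38 mm across, 63 mm high; bystander, origin under its centre
Mind the look-alikes: they are no part of the job. Leave any green look-alike of the part that bears gauge_grip alone.

How it is judged (in metres and radians):
On the way, in this order (a step that is already met when the one before it is completed fails the run):
1. the spacer stands home and released in the blue holder (horizontal distance between spacer_grip and holder_blue_slot below 0.006 m and z of spacer_grip in the frame of holder_blue_slot below 0.03 m and angle between spacer_grip's own z axis and vertical below 0.08 rad and contact force between the fingers and spacer below 0.05 N), for 0.2 s.
2. the gauge is held clear of the yellow holder (contact force between the fingers and gauge above 1 N and z of gauge_tip in the frame of holder_yellow_slot above 0.005 m), for 0.1 s.
At the end, for the whole second after the job is handed in: Spacer home in the blue holder (6 mm; flange within 3 mm; 0.08 rad), released. Gauge held by the fingers, at rest, tilt < 0.12 rad, within 0.15 rad of the plates, tip 10 to 51 mm below the throat, 30 mm of its middle. Clear plate presses 1.2 to 20 N, pushed back 0.15 mm; dark one over 0.8 N (all of step 1 and contact force between the fingers and gauge above 1 N and z of gauge_tip in the frame of throat between -0.0515 and -0.01 m and y of gauge_tip in the frame of throat between -0.03 and 0.03 m and angle between gauge_tip's own z axis and vertical below 0.12 rad and angle between the x axis of gauge_tip and the x axis of throat, either way round below 0.15 rad and contact force between gauge and plate_b between 1.2 and 20 N and contact force between gauge and plate_a above 0.8 N and value of joint plate_b above 0.00015 m and linear speed of gauge below 0.01 m/s); the arm keeps its last pose, push and grip.
It fails at once if the blade is forced: the clear plate presses on it with more than 30 N (contact force between gauge and plate_b above 30 N).
It fails at once if the petri dish is moved over 20 mm (distance of petri_0 from where it was at the start of the episode above 0.02 m).
It fails at once if the cover slip box is moved over 20 mm (distance of coverslips_2 from where it was at the start of the episode above 0.02 m).
It fails at once if the objective case is moved over 20 mm (distance of objective_case from where it was at the start of the episode above 0.02 m).
It also fails if it takes over 48 s, if anything falls off the work surface, if the arm or the gripper's body presses on something with over 40 N, if the wrist force passes 120 N, or if a joint passes its speed limit or range.

ROBOT

A 7-joint arm with a two-finger parallel gripper is mounted at the origin on the work surface; the furniture and walls round the work are solid. World frame = base frame: x ahead of the robot, y to its left, z up, the work surface at z = 0. Lengths are in mm, angles in rad, forces in N, time in s.
With the tool pointing down it reaches from about 425 to 825 mm from the base axis. Payload 3.6 kg.
Tool frame: the origin (TCP) lies midway between the tips of the shut fingers; the grasp point (between the pads) lies manip.grip_depth behind it (manip.grip_depth is the distance from the TCP to the grasp point, in mm); z points along the fingers, y is the direction in which the jaws open and shut (so a half turn about z gives the same grasp; the last joint's range is limited). The gripper opens to 93 mm and grips with 3 to 60 N. Pads are 15 mm wide; open, the fingers measure 128 mm over their backs; the gripper's body (75 mm by 188 mm) begins 65 mm behind the grasp point.
Start: joints at [1.268, 0.615, -0.013, 1.423, 0.008, 1.103, -0.04], TCP at [177.019, -625.401, 218.64] pointing down, gripper open.
Joint ranges: [-3.12, 3.12], [-0.3, 2.06], [-1.34, 1.32], [0.26, 2.42], [-1.36, 4.5], [0.01, 1.98], [-2.84, 2.84]. Speed limits (rad/s): [2.79, 2.79, 3.14, 3.14, 3.14, 3.14, 3.14].

INTERFACE

Orientations are given as a unit quaternion [w, x, y, z].
In Python, from rig import manip, cams gives the robot as it stands. The module is installed in compiled form; this text tells all that it offers.
- The arm moves only by the shell command python3 -m inch 'ROWS' [FORCE]. ROWS is JSON, a list of rows, each an object of numbers: "x", "y", "z": the shift along the world's x, y, z as a fraction of full scale; "twist": the turn about the world's z as a fraction of full scale; "fingers": the opening, from -1 (shut) to 1 (fully open), so that 0 is half open. A call has 1 to 8 rows; each row is the pose to reach, as a shift and turn from the pose commanded when the call began, turning the shorter way round; what a row does not reach only later rows make up. Full scale, the value 1, is 800 mm for a shift and 180 degrees for a turn. A row lasts 1/10 s, in which the tool goes at most 50 mm and 8.59 degrees, less where a joint would pass 70% of its speed; a pose out of reach is approached as far as the arm can. A call with a number of a shift or a turn outside -1 to 1 is refused whole. A call with a gripper value outside its range is refused whole. The fingers move at their own pace and stop on an object; FORCE is the grip in N (left out, the last holds). Time passes only in rows, so rows that repeat a pose let the fingers close. It gives the time, the measured TCP pose, the force and the opening at its end, in the units of the state.
- manip.sense(): the state, without advancing time (a new reading comes with each control period).
- cams.get_image(name): name is "scene" or "side" or "wrist"; returns (picture, depth): 384x512x3 uint8, blue, green, red; 384x512 float32, mm along the optical axis (not along the pixel's ray), 0 where there is no reading.
- cams.camera_params(name): a dict with "vertical_fov" (degrees; the focal length in pixels is half the picture's height over the tangent of half this angle, whatever the lens; pixels are square), "cx", "cy" (the principal point, pixels), "distortion" ([k1, k2, p1, p2, k3] as OpenCV has them; the pictures are not rectified), "eye" and "orientation" of the camera in the world. Camera axes: x right, y up, looking along -z (the intrinsics and any distortion apply to the point x, -y, -z); pixel columns grow to the right and rows downward; lengths in mm; the calibration is good to about 2 mm. A picture is of the moment at which its call begins: read the wrist's pose just before it. camera_params takes no time and is no camera call; for the wrist camera it gives the pose at the moment of the call.
- manip.close_job(): hands the job in, once; it reports no verdict.
The state is a dict: "time_s": time; "joint_pos": joint angles; "joint_vel": joint speeds; "joint_torque": joint torques, N m; "position": TCP position; "orientation": TCP orientation; "contact_force": force on the tool from outside, world axes, zero at the start; "wrist_torque": the same for the moment, N m; "finger_gap": finger opening in mm.
Only numpy, scipy, OpenCV 4.12 (cv2) and the standard library are available. Lean on these libraries where they do the work, as an engineer would, in place of code of your own. Each camera call takes 0.05 s, during which the arm holds its last target.

## Working session

There is one attempt and no reset: what is moved stays moved. The work goes in short steps, Python scripts to look and compute and a shell command to move; the robot and the scene stay as the last step left them, time stands still between calls to the robot, and variables do not carry over. Pictures are saved under pics/ and viewed, and the job is handed in when it is done.

```bash
mkdir -p pics; ls; cat > h.py <<'E'
from rig import manip, cams
import numpy as np, cv2
from scipy.spatial.transform import Rotation as R
def grab(n,fn):
    im,d=cams.get_image(n); p=cams.camera_params(n)
    cv2.imwrite(f'pics/{fn}.png',im); np.savez(f'pics/{fn}.npz',im=im,d=d,**{k:np.array(v) for k,v in p.items()})
    return im,d,p
def ray(fn,u,v):
    p=np.load(f'pics/{fn}.npz'); h=p['im'].shape[0]; f=h/2/np.tan(np.radians(float(p['vertical_fov']))/2)
    K=np.array([[f,0,float(p['cx'])],[0,f,float(p['cy'])],[0,0,1]])
    q=cv2.undistortPoints(np.array([[[u,v]]],float),K,p['distortion'])[0,0]
    o=p['orientation']; r=R.from_quat([o[1],o[2],o[3],o[0]])
    return p['eye'], r.apply([q[0],-q[1],-1.0]), p['d']
def at_z(fn,u,v,z):
    e,d,_=ray(fn,u,v); return e+d*(z-e[2])/d[2]
def at_d(fn,u,v):
    e,d,D=ray(fn,u,v); return e+d*D[int(round(v)),int(round(u))]
def tri(*obs):
    A=np.zeros((3,3));b=np.zeros(3)
    for fn,u,v in obs:
        e,d,_=ray(fn,u,v); d=d/np.linalg.norm(d); M=np.eye(3)-np.outer(d,d); A+=M;b+=M@e
    x=np.linalg.solve(A,b); 
    res=[np.linalg.norm(np.cross(x-ray(f,u,v)[0],ray(f,u,v)[1]/np.linalg.norm(ray(f,u,v)[1]))) for f,u,v in obs]
    return x,res
E
python3 - <<'E'
from h import *
for n in('scene','side','wrist'):
    _,_,p=grab(n,n+'0'); print(n,p)
print(manip.sense(), manip.grip_depth)
E
```

```text
pics
scene {'vertical_fov': 50.887116024641955, 'cx': 258.9303070712545, 'cy': 200.19354722034697, 'distortion': array([-0.03962283,  0.        ,  0.        ,  0.        ,  0.        ]), 'eye': array([1080.65948741, -236.29495164,  826.68877909]), 'orientation': array([0.8095879 , 0.28952796, 0.17285846, 0.48047991])}
side {'vertical_fov': 42.671624130614546, 'cx': 257.87091451994763, 'cy': 191.02624651106865, 'distortion': array([-0.05436834,  0.        ,  0.        ,  0.        ,  0.        ]), 'eye': array([ 315.51935717, -720.04507641,  803.53666652]), 'orientation': array([ 0.90341073,  0.40799398, -0.05932437, -0.1177734 ])}
wrist {'vertical_fov': 64.17784075421409, 'cx': 256.0681984296061, 'cy': 190.15352567309642, 'distortion': array([-0.05570583,  0.        ,  0.        ,  0.        ,  0.        ]), 'eye': array([ 240.7513516 , -606.54135912,  383.10195278]), 'orientation': array([ 0.79145034, -0.0980044 ,  0.07515568, -0.59862603])}
{'time_s': 0.15, 'joint_pos': array([ 1.2684774 ,  0.61569406, -0.01260108,  1.42448857,  0.00810554,
        1.10340647, -0.04038067]), 'joint_vel': array([ 0.00016555, -0.00347271,  0.00114414, -0.00557606, -0.00046834,
       -0.00118188,  0.0008072 ]), 'joint_torque': array([ 1.24992315e-03, -4.59344602e+01,  2.09890148e-01, -1.65942693e+01,
       -6.10146811e-02,  1.81738817e-02,  1.55415860e-04]), 'position': array([ 176.86195731, -624.86199909,  217.76328658]), 'orientation': array([-9.61646639e-04,  9.90500073e-01,  1.37508759e-01, -1.48813710e-04]), 'contact_force': array([ 0.36231536,  0.65136809, -0.02624403]), 'wrist_torque': array([ 0.0082451 , -0.0292898 ,  0.06960699]), 'finger_gap': 92.90509191408259} 18.8
```

View pics/scene0.png

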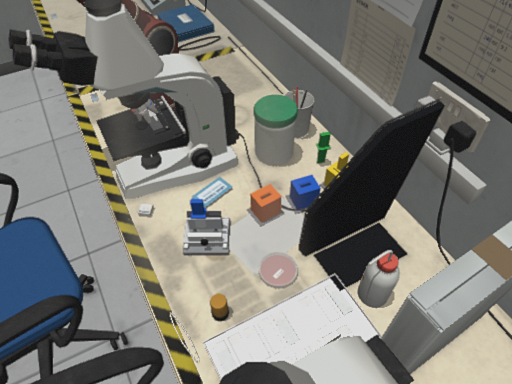

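View pics/side0.png

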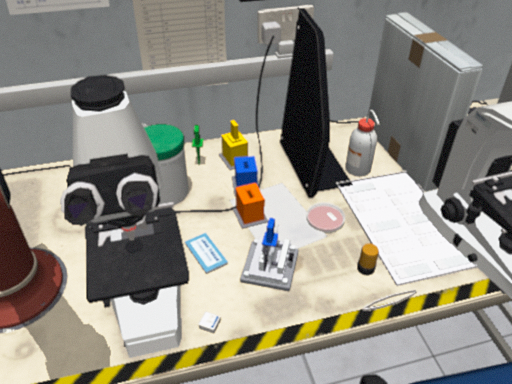

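View pics/wrist0.png

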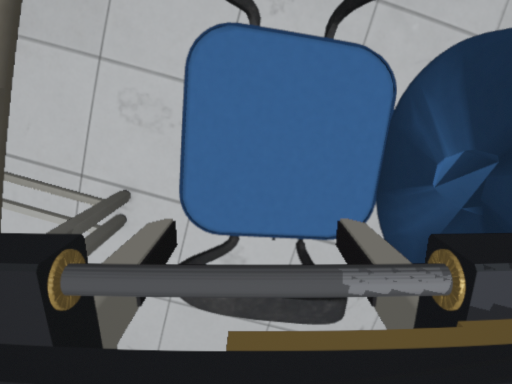

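The scene picture shows the stand with the blue spacer at about (205,230), the orange, blue and yellow holders at (265,203), (305,190) and (337,172), and the green look-alike at (323,147). The side picture shows all three holders and the monitor. Next I'll enlarge them.

```bash
python3 - <<'E'
from h import *
a=cv2.imread('pics/scene0.png')[120:280,160:380]; cv2.imwrite('pics/sc_c.png',cv2.resize(a,None,fx=3.6,fy=3.6,interpolation=cv2.INTER_CUBIC)[:600,:800])
a=cv2.imread('pics/side0.png')[110:300,180:390]; cv2.imwrite('pics/si_c.png',cv2.resize(a,None,fx=3.1,fy=3.1,interpolation=cv2.INTER_CUBIC))
for n,u,v in [('scene0',205,230),('scene0',265,195),('scene0',304,183),('scene0',335,172),('scene0',280,268),('scene0',219,300),('scene0',146,210),('scene0',350,180),('scene0',420,120),('side0',270,235),('side0',250,190),('side0',245,163),('side0',235,140),('side0',198,140),('side0',300,120),('side0',122,200),('side0',320,215),('side0',370,250),('side0',175,150)]:
    print(n,u,v,at_d(n,u,v).round(0))
E
```

```text
scene0 205 230 [532. -85.  41.]
scene0 265 195 [520.  85.  62.]
scene0 304 183 [537. 188.  67.]
scene0 335 172 [544. 279.  67.]
scene0 280 268 [692.  29.  11.]
scene0 219 300 [ 722. -135.   65.]
scene0 146 210 [ 387. -188.   18.]
scene0 350 180 [715. 156. 267.]
scene0 420 120 [722. 287. 364.]
side0 270 235 [ 515. -102.  122.]
side0 250 190 [526.  95.  67.]
side0 245 163 [542. 205.  58.]
side0 235 140 [537. 290.  70.]
side0 198 140 [442. 291.  85.]
side0 300 120 [684. 224. 148.]
side0 122 200 [ 280. -308.  448.]
side0 320 215 [677.  30.  12.]
side0 370 250 [ 717. -138.   61.]
side0 175 150 [374. 165. 157.]
```

View pics/sc_c.png

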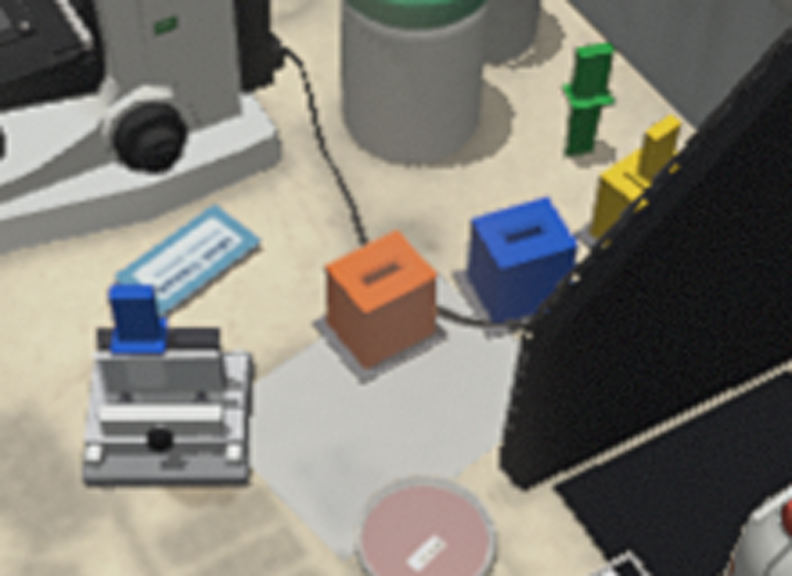

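View pics/si_c.png

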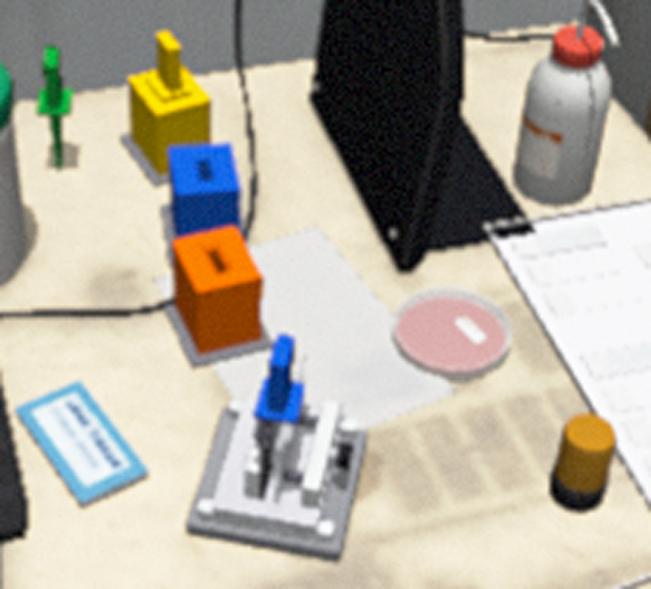

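```bash
cat >> h.py <<'E'
def cloud(fn):
    p=np.load(f'pics/{fn}.npz'); im=p['im'];D=p['d'];h,w=D.shape; f=h/2/np.tan(np.radians(float(p['vertical_fov']))/2)
    K=np.array([[f,0,float(p['cx'])],[0,f,float(p['cy'])],[0,0,1]])
    vv,uu=np.mgrid[:h,:w]; q=cv2.undistortPoints(np.stack([uu,vv],-1).reshape(-1,1,2).astype(float),K,p['distortion'])[:,0]
    o=p['orientation']; r=R.from_quat([o[1],o[2],o[3],o[0]]); d=D.reshape(-1,1)
    P=p['eye']+r.apply(np.c_[q[:,0],-q[:,1],-np.ones(len(q))])*d
    return P,(d[:,0]>0),im.reshape(-1,3)
E
python3 - <<'E'
from h import *
H=np.full((60,50),-1.)  # x -100..900, y -750..450 @20
for n in('scene0','side0'):
    P,m,_=cloud(n); P=P[m]
    i=((P[:,1]+750)//20).astype(int); j=((P[:,0]+100)//20).astype(int)
    k=(i>=0)&(i<60)&(j>=0)&(j<50); np.maximum.at(H,(i[k],j[k]),P[k,2])
np.save('pics/H.npy',H)
print('     '+' '.join(f'{-100+20*j:3d}' for j in range(4,46)))
for i in range(12,60): print(f'{-750+20*i:4d} '+' '.join(f'{int(H[i,j]/10):3d}' if H[i,j]>5 else '  .' for j in range(4,46)))
E
```

```text
-20   0  20  40  60  80 100 120 140 160 180 200 220 240 260 280 300 320 340 360 380 400 420 440 460 480 500 520 540 560 580 600 620 640 660 680 700 720 740 760 780 800
-510   .   .   .   .   .   .   .   .   .   .   .   .   .   .   .   .   .   .   .   .   .   .   .   .   .   .   .   .   .   .   .   .   .   .   .   .   .   .   .   .   .   .
-490   .   .   .   .   .   .   .   .   .   .   .   .   .   .   .   .   .   .   .   .   .   .   .   .   .   .   .   .   .   .   .   .   .   .   .   .   .   .   .   .   .   .
-470   .   .   .   .   .   .   .   .   .   .   .   .   .   .   .   .   .   .   .   .   .   .   .   .   .   .   .   .   .   .   .   .   .   .   .   .   .   .   .   .   .   .
-450   .   .   .   .   .   .   .   .   .   .   .   .   .   .   .   .   .   .   .   .   .   .   .   .   .   .   .   .   .   .   .   .   .   .   .   .   .   .   .   .   .   .
-430   .   .   .   .   .   .   .   .   .   .   .   .   .   .   .   .   .   .   .   .   .   .   .   .   .   .   .   .   .   .   .   .   .   .   .   .   .   .   .   .   .   .
-410   .   .   .   .   .   .   .   .   .   .   .   .   .   .   .   
[... 6671 characters left out ...]
   0   .
 370  22  23  23  23  23  22  23  23  23  22  23  23  22  23  22  23  23  22  22  23  22  23  22  22  23  22  22  22  23  23  23  21  32  32  32  23  22  32  32  32  23  23
 390  23  23  23  23  42  43  42  42  42  42  42  42  41  41  41  41  23  23  23  25  23  43  43  44  45  46  47  47  48  23  50  51  52  52  53  54  55  55  51  48  44  41
 410  26  29  35  42  43  43  42  42  42  42  41  41  39  39  41  40  40  40  40  41  42  42  42  42  42  42  42  47  48  48  38  37  37  37  37  37  37  37  37  37  37  37
 430   .   .   .   .   .   .   .   .   .   .   .   .   .   .   .   .   .   .   .   .   .   .   .   .   .   .   .   .   .   .   .   .  35   .   .   .   .   .   .   .   .   .
```

```bash
python3 -m inch '[{"x":0.404,"y":0.281,"z":0.1,"twist":0.03},{"x":0.404,"y":0.281,"z":0.1,"twist":0.06},{"x":0.404,"y":0.281,"z":0.1,"twist":0.09},{"x":0.404,"y":0.281,"z":0.1,"twist":0.12},{"x":0.404,"y":0.281,"z":0.1,"twist":0.15},{"x":0.404,"y":0.281,"z":0.1,"twist":0.18},{"x":0.404,"y":0.281,"z":0.1,"twist":0.2},{"x":0.404,"y":0.281,"z":0.1,"twist":0.22}]'; python3 -c "
from h import *
s=manip.sense();print(s['joint_pos'],s['position'],s['orientation'],s['contact_force'])"
```

```text
[ 1.2684774   0.61569406 -0.01260108  1.42448857  0.00810554  1.10340647
 -0.04038067] [ 176.86195731 -624.86199909  217.76328658] [-9.61646639e-04  9.90500073e-01  1.37508759e-01 -1.48813710e-04] [ 0.36231536  0.65136809 -0.02624403]schema error: expected keys x, y, z, twist, fingers
```

```bash
python3 -m inch '[{"x":0.404,"y":0.281,"z":0.1,"twist":0.03,"fingers":1},{"x":0.404,"y":0.281,"z":0.1,"twist":0.06,"fingers":1},{"x":0.404,"y":0.281,"z":0.1,"twist":0.09,"fingers":1},{"x":0.404,"y":0.281,"z":0.1,"twist":0.12,"fingers":1},{"x":0.404,"y":0.281,"z":0.1,"twist":0.15,"fingers":1},{"x":0.404,"y":0.281,"z":0.1,"twist":0.18,"fingers":1},{"x":0.404,"y":0.281,"z":0.1,"twist":0.2,"fingers":1},{"x":0.404,"y":0.281,"z":0.1,"twist":0.22,"fingers":1}]'; python3 -c "
from h import *
s=manip.sense();print(s['joint_pos'],s['position'],s['orientation'],s['contact_force'])"
```

```text
time_s: 0.95
position: [499.9, -400.3, 298.5]
orientation: [-0.0, 0.885, 0.466, -0.0]
contact_force: [0.0, -0.4, 0.5]
finger_gap: 93.2
[ 0.76551906  0.55160486 -0.22224055  1.32117094  0.12095176  1.28246357
 -0.06076784] [ 499.93548017 -400.27173283  298.48767707] [-2.14834044e-04  8.84847603e-01  4.65880485e-01 -2.16425182e-04] [ 0.01515716 -0.42755507  0.50206556]
```

```bash
python3 -m inch '[{"x":0.006,"y":0.26,"z":0,"twist":0.04,"fingers":1},{"x":0.006,"y":0.26,"z":0,"twist":0.08,"fingers":1},{"x":0.006,"y":0.26,"z":0,"twist":0.12,"fingers":1},{"x":0.006,"y":0.26,"z":0,"twist":0.16,"fingers":1},{"x":0.006,"y":0.26,"z":0,"twist":0.19,"fingers":1},{"x":0.006,"y":0.26,"z":0,"twist":0.19,"fingers":1},{"x":0.006,"y":0.26,"z":0,"twist":0.19,"fingers":1}]'; python3 -c "
from h import *
s=manip.sense();print(s['joint_pos'],s['orientation'])
grab('wrist','w1')
print(cams.camera_params('wrist'))"
```

```text
time_s: 1.65
position: [503.3, -195.0, 298.0]
orientation: [0.0, 0.711, 0.703, -0.001]
contact_force: [0.0, -0.7, -0.6]
finger_gap: 93.0
[ 0.60799768  0.39585199 -0.41167509  1.61089324  0.16958291  1.17061644
  0.14772148] [ 1.14322232e-04  7.10853438e-01  7.03339890e-01 -6.12706851e-04]
{'vertical_fov': 64.17784075421409, 'cx': 256.0681984296061, 'cy': 190.15352567309642, 'distortion': array([-0.05570583,  0.        ,  0.        ,  0.        ,  0.        ]), 'eye': array([ 503.12401955, -127.88841503,  463.20641701]), 'orientation': array([ 0.99227841, -0.12387807,  0.00145683, -0.00597107])}
```

View pics/w1.png

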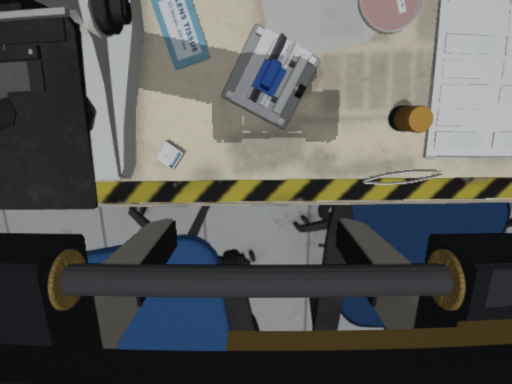

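```bash
python3 - <<'E'
from h import *
a=cv2.imread('pics/w1.png')[15:140,210:335]; cv2.imwrite('pics/w1_c.png',cv2.resize(a,None,fx=4.8,fy=4.8,interpolation=cv2.INTER_CUBIC))
E
```

```text
(no output)
```

View pics/w1_c.png

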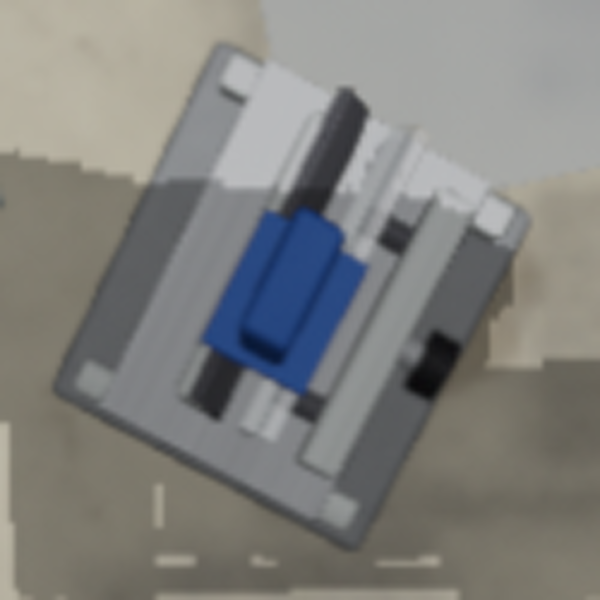

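```bash
python3 - <<'E'
from h import *
c=lambda a,b:(210+(a+.5)/4.8-.5,15+(b+.5)/4.8-.5)
for nm,pts,z in [('foot',[(55,392),(222,42),(530,222),(355,550)],12),('handletop',[(308,212),(342,235),(277,362),(240,340)],140),('flange',[(272,212),(370,262),(302,393),(203,342)],100),('darkplate',[(350,92),(370,105),(212,415),(192,400)],95)]:
    P=np.array([at_z('w1',*c(*p),z) for p in pts]); print(nm,P.round(1).tolist(),P.mean(0).round(1))
    for i in range(4):
        d=P[(i+1)%4]-P[i]; print('   ',np.degrees(np.arctan2(d[1],d[0])).round(1),np.linalg.norm(d).round(1))
for p in [(290,250),(260,350),(330,300),(350,120),(60,390)]: print(at_d('w1',*c(*p)).round(1))
E
```

```text
foot [[453.1, -104.3, 12.0], [503.6, -9.0, 12.0], [592.2, -58.1, 12.0], [542.1, -151.6, 12.0]] [522.7 -80.8  12. ]
    62.1 107.9
    -29.1 101.2
    -118.2 106.0
    152.0 100.7
handletop [[520.9, -75.7, 140.0], [527.9, -80.3, 140.0], [514.3, -105.5, 140.0], [506.6, -101.0, 140.0]] [517.4 -90.6 140. ]
    -33.1 8.4
    -118.3 28.7
    149.6 9.0
    60.5 29.1
flange [[514.7, -69.1, 100.0], [537.5, -80.4, 100.0], [521.6, -109.9, 100.0], [498.2, -98.0, 100.0]] [518.  -89.4 100. ]
    -26.3 25.5
    -118.4 33.5
    153.0 26.2
    60.3 33.2
darkplate [[533.1, -42.0, 95.0], [537.8, -44.9, 95.0], [500.1, -114.6, 95.0], [495.3, -111.0, 95.0]] [516.6 -78.1  95. ]
    -31.7 5.5
    -118.4 79.2
    143.2 6.0
    61.3 78.7
[517.  -83.6 143.4]
[ 511.4 -100.8  110.5]
[528.3 -88.8  99.4]
[533.6 -46.8  88.9]
[ 454.6 -103.8   12.4]
```

```bash
python3 -m inch '[{"x":-0.03,"y":0.04,"z":-0.05,"twist":-0.04,"fingers":1},{"x":-0.03,"y":0.04,"z":-0.05,"twist":-0.08,"fingers":1},{"x":-0.03,"y":0.04,"z":-0.05,"twist":-0.12,"fingers":1},{"x":-0.03,"y":0.04,"z":-0.05,"twist":-0.162,"fingers":1},{"x":-0.03,"y":0.04,"z":-0.05,"twist":-0.162,"fingers":1}]'; python3 -c "
from h import *
s=manip.sense();print(s['joint_pos'],s['orientation'])
im,_,_=grab('wrist','w2')
cv2.imwrite('pics/w2_c.png',cv2.resize(im[0:220,130:400],None,fx=2.7,fy=2.7,interpolation=cv2.INTER_CUBIC))"
```

```text
time_s: 2.2
position: [479.4, -163.4, 258.0]
orientation: [0.0, 0.865, 0.501, -0.0]
contact_force: [0.0, 0.1, 0.6]
finger_gap: 92.8
[ 0.4972454   0.36471525 -0.29668496  1.7661222   0.12299806  1.02913797
 -0.3647964 ] [ 1.83158136e-04  8.65164089e-01  5.01488664e-01 -4.31202493e-04]
```

View pics/w2_c.png

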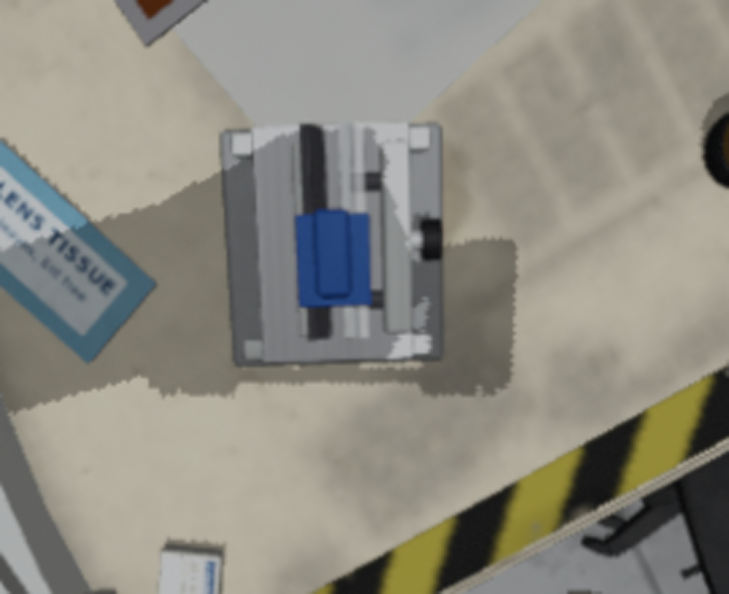

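```bash
cat >> h.py <<'E'
def yaw(v): return np.degrees(np.arctan2(v[1],v[0])).round(1)
E
python3 - <<'E'
from h import *
c1=lambda a,b:(210+(a+.5)/4.8-.5,15+(b+.5)/4.8-.5)
c2=lambda a,b:(130+(a+.5)/2.7-.5,(b+.5)/2.7-.5)
A=[(272,212),(370,262),(302,393),(203,342)];B=[(296,214),(369,214),(371,306),(299,307)]
for a,b in zip(A,B): 
    x,r=tri(('w1',*c1(*a)),('w2',*c2(*b))); print('flange',x.round(1),np.round(r,1))
P=np.array([at_z('w2',*c2(*b),100) for b in B]);print(P.mean(0).round(1),yaw(P[0]-P[3]),yaw(P[1]-P[2]),yaw(P[1]-P[0]),yaw(P[2]-P[3]))
P=np.array([at_z('w2',*c2(*b),144) for b in [(317,211),(347,211),(351,297),(317,297)]]);print('handle top?',P.round(1).tolist(),P.mean(0).round(1),yaw(P[0]-P[3]),yaw(P[1]-P[2]))
P=np.array([at_z('w2',*c2(*b),95) for b in [(300,125),(324,125),(330,338),(308,338)]]);print('dark',P.round(1).tolist(),yaw(P[0]-P[3]),yaw(P[1]-P[2]))
P=np.array([at_z('w2',*c2(*b),12) for b in [(221,131),(442,123),(441,360),(236,365)]]);print('foot',P.round(1).tolist(),P.mean(0).round(1),yaw(P[0]-P[3]),yaw(P[1]-P[2]),yaw(P[1]-P[0]),yaw(P[2]-P[3]))
for p in [(333,250),(333,285),(360,260)]: print(at_d('w2',*c2(*p)).round(1))
# cloud for flange/handle
P,m,im=cloud('w2'); im=im.astype(int); k=m&(im[:,0]>im[:,2]+60)&(im[:,0]>im[:,1]+40)&(np.abs(P[:,0]-518)<30)&(np.abs(P[:,1]+90)<30)
for lo,hi in((130,160),(90,115)):
    q=P[k&(P[:,2]>lo)&(P[:,2]<hi)]; print(lo,len(q),np.median(q,0).round(1),cv2.minAreaRect(q[:,:2].astype(np.float32)))
E
```

```text
flange [514.6 -64.6  75.5] [1. 1.]
flange [537.3 -80.5 101.3] [0.2 0.2]
flange [ 521.5 -110.   101.3] [0. 0.]
flange [497.5 -96.8  88.7] [0.6 0.6]
[517.4 -88.5 100. ] 61.6 62.1 -29.7 -28.9
handle top? [[519.7, -74.6, 144.0], [528.0, -79.4, 144.0], [515.9, -103.5, 144.0], [506.2, -97.9, 144.0]] [517.4 -88.8 144. ] 60.0 63.2
dark [[530.8, -39.8, 95.0], [538.6, -44.2, 95.0], [501.8, -112.8, 95.0], [494.4, -108.6, 95.0]] 62.1 61.8
foot [[502.5, -7.4, 12.0], [593.4, -55.2, 12.0], [541.4, -151.1, 12.0], [452.6, -103.4, 12.0]] [522.5 -79.3  12. ] 62.5 61.6 -27.7 -28.3
[518.2 -87.5 141.9]
[512.6 -97.2 144.3]
[526.2 -93.2  99.4]
130 430 [517.7 -88.5 143.1] ((517.6437377929688, -88.52664947509766), (26.874860763549805, 11.981928825378418), 62.73007583618164)
90 454 [515.2 -89.5  99.1] ((517.3473510742188, -88.32237243652344), (32.88096237182617, 26.60613250732422), 62.79892349243164)
```

```bash
python3 -m inch '[{"x":0.0456,"y":0.0901,"z":-0.01,"twist":0.01,"fingers":1},{"x":0.0456,"y":0.0901,"z":-0.02,"twist":0.01,"fingers":1},{"x":0.0456,"y":0.0901,"z":-0.07,"twist":0.01,"fingers":0.5},{"x":0.0456,"y":0.0901,"z":-0.1,"twist":0.01,"fingers":0.2},{"x":0.0456,"y":0.0901,"z":-0.1,"twist":0.01,"fingers":0},{"x":0.0456,"y":0.0901,"z":-0.1,"twist":0.01,"fingers":0}]' 20; python3 -c "
from h import *
s=manip.sense();print(s['joint_pos'],s['position'],s['orientation'])"
```

```text
time_s: 2.85
position: [516.5, -90.3, 178.6]
orientation: [0.0, 0.856, 0.517, 0.0]
contact_force: [0.6, -0.4, -0.2]
finger_gap: 65.6
[ 0.33824391  0.4826675  -0.30385322  1.83234205  0.18518799  0.85403327
 -0.53989529] [516.53404622 -90.30235128 178.56624913] [1.41598143e-05 8.56160595e-01 5.16709814e-01 6.26160929e-05]
```

```bash
python3 -m inch '[{"x":0,"y":0.0,"z":-0.04,"twist":0,"fingers":-0.2},{"x":0,"y":0.0,"z":-0.07,"twist":0,"fingers":-0.3},{"x":0,"y":0,"z":-0.0895,"twist":0,"fingers":-0.4},{"x":0,"y":0,"z":-0.0895,"twist":0,"fingers":-0.4},{"x":0,"y":0,"z":-0.0895,"twist":0,"fingers":-0.4}]' 20; python3 -c "
from h import *
s=manip.sense();print(s['joint_pos'],s['position'],s['orientation'])
im,_,_=grab('wrist','w3');grab('side','s3')
a=cv2.imread('pics/side0.png')
cv2.imwrite('pics/s3_c.png',cv2.resize(cv2.imread('pics/s3.png')[180:310,200:340],None,fx=4,fy=4,interpolation=cv2.INTER_CUBIC))"
```

```text
time_s: 3.35
position: [517.5, -90.0, 108.3]
orientation: [0.001, 0.856, 0.517, 0.001]
contact_force: [-0.1, -0.0, -0.2]
finger_gap: 28.7
[ 0.31085551  0.57850978 -0.27053157  1.90749511  0.23396888  0.68274555
 -0.58457211] [517.52178721 -90.02077002 108.25019924] [0.00097664 0.85618433 0.51666813 0.00122073]
```

View pics/s3_c.png

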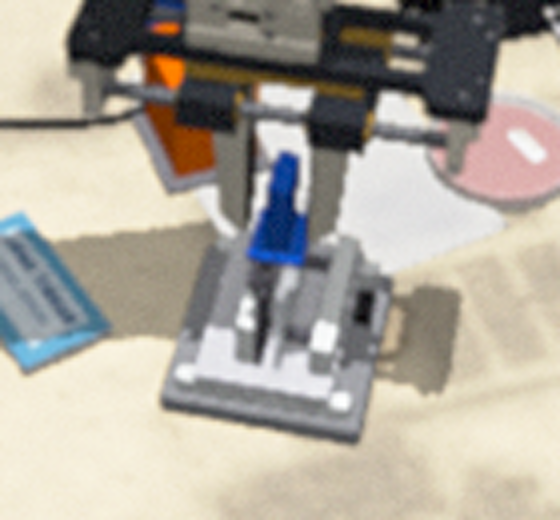

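View pics/w3.png

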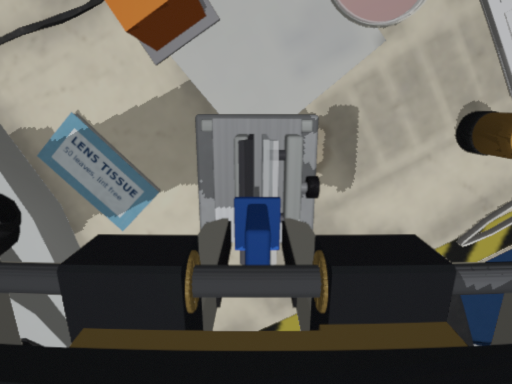

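```bash
python3 -m inch '[{"x":0,"y":0,"z":0,"twist":0,"fingers":-0.7},{"x":0,"y":0,"z":0,"twist":0,"fingers":-1},{"x":0,"y":0,"z":0,"twist":0,"fingers":-1},{"x":0,"y":0,"z":0,"twist":0,"fingers":-1},{"x":0,"y":0,"z":0,"twist":0,"fingers":-1}]' 25
```

```text
time_s: 3.95
position: [516.8, -89.6, 107.2]
orientation: [0.001, 0.856, 0.517, 0.001]
contact_force: [1.0, -0.1, 3.3]
finger_gap: 11.8
```

```bash
python3 -m inch '[{"x":0,"y":0,"z":0.01,"twist":0,"fingers":-1},{"x":0,"y":0,"z":0.03,"twist":0,"fingers":-1},{"x":0,"y":0,"z":0.06,"twist":0,"fingers":-1},{"x":0,"y":0,"z":0.09,"twist":0,"fingers":-1},{"x":0,"y":0,"z":0.125,"twist":0,"fingers":-1},{"x":0,"y":0,"z":0.15,"twist":0,"fingers":-1}]' 25; python3 -c "
from h import *
s=manip.sense();print(s['joint_pos'],s['position'],s['orientation'])
im,_,_=grab('wrist','w4')"
```

```text
time_s: 4.55
position: [516.0, -89.2, 228.5]
orientation: [0.0, 0.856, 0.517, 0.0]
contact_force: [0.1, -1.1, -0.4]
finger_gap: 12.0
[ 0.35217046  0.42412055 -0.3217983   1.76745525  0.15761189  0.9746501
 -0.51588821] [515.98638218 -89.20486998 228.45349372] [5.51914909e-05 8.55996670e-01 5.16981234e-01 3.18950692e-04]
```

View pics/w4.png

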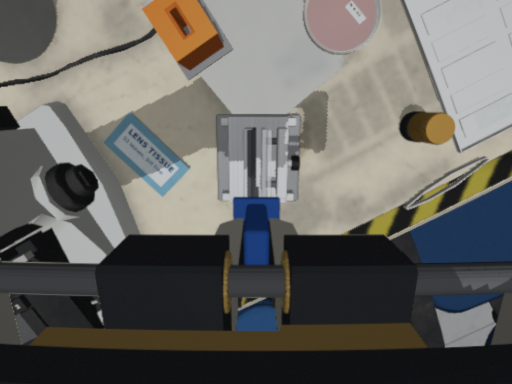

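```bash
python3 - <<'E'
from h import *
for n in('scene0','side0'):
    P,m,im=cloud(n); im=im.astype(int)
    z=m&(P[:,2]>63)&(P[:,2]<75)&(P[:,0]>450)&(P[:,0]<620)
    B=z&(im[:,0]>im[:,2]+60)&(P[:,1]>130)&(P[:,1]<240)
    Y=z&(im[:,2]>im[:,0]+60)&(im[:,1]>im[:,0]+50)&(P[:,1]>220)&(P[:,1]<340)
    O=z&(im[:,2]>im[:,0]+60)&(P[:,1]>30)&(P[:,1]<140)
    for nm,k in(('B',B),('Y',Y),('O',O)): q=P[k]; print(n,nm,len(q),np.median(q,0).round(1),cv2.minAreaRect(q[:,:2].astype(np.float32)))
E
```

```text
scene0 B 341 [542.  187.4  67.6] ((542.0771484375, 187.5222625732422), (61.39126968383789, 52.86613082885742), 83.21482849121094)
scene0 Y 110 [533.5 280.6  67.9] ((531.2734375, 296.64501953125), (38.55034255981445, 62.1351318359375), 20.960205078125)
scene0 O 377 [525.9  81.6  67.5] ((525.2581176757812, 82.37614440917969), (51.881813049316406, 60.507293701171875), 4.785729885101318)
side0 B 311 [538.2 186.6  66.3] ((537.950927734375, 188.70130920410156), (65.54830169677734, 49.75754165649414), 82.29862213134766)
side0 Y 237 [529.7 290.6  66.8] ((535.8661499023438, 300.9555969238281), (53.383018493652344, 67.39388275146484), 12.481485366821289)
side0 O 393 [520.8  81.7  66.5] ((521.2217407226562, 83.48102569580078), (51.703433990478516, 63.97719192504883), 6.533814430236816)
```

```bash
python3 -m inch '[{"x":0.024,"y":0.224,"z":0.025,"twist":0.04,"fingers":-1},{"x":0.024,"y":0.224,"z":0.025,"twist":0.08,"fingers":-1},{"x":0.024,"y":0.224,"z":0.025,"twist":0.117,"fingers":-1},{"x":0.024,"y":0.224,"z":0.025,"twist":0.117,"fingers":-1},{"x":0.024,"y":0.224,"z":0.025,"twist":0.117,"fingers":-1},{"x":0.024,"y":0.224,"z":0.025,"twist":0.117,"fingers":-1}]' 25; python3 -c "
from h import *
s=manip.sense();print(s['joint_pos'],s['position'],s['orientation'])
im,_,_=grab('wrist','w5')"
```

```text
time_s: 5.2
position: [534.6, 89.7, 245.9]
orientation: [-0.0, 0.747, 0.665, -0.001]
contact_force: [0.6, 0.3, -0.9]
finger_gap: 11.8
[ 0.08935519  0.45046501 -0.44271174  1.6882381   0.21666665  1.0537705
 -0.53811835] [534.58290371  89.73846697 245.9023573 ] [-2.62256255e-04  7.46670165e-01  6.65193566e-01 -1.05593617e-03]
```

View pics/w5.png

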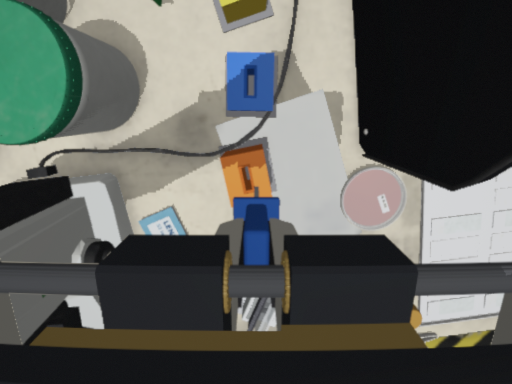

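```bash
python3 - <<'E'
from h import *
im=cv2.imread('pics/w5.png'); cv2.imwrite('pics/w5_c.png',cv2.resize(im[40:125,205:295],None,fx=7,fy=7,interpolation=cv2.INTER_CUBIC))
P,m,im=cloud('w5'); im=im.astype(int)
k=m&(P[:,2]>63)&(P[:,2]<75)&(im[:,0]>im[:,2]+60)&(P[:,1]>130)&(P[:,1]<240)
q=P[k]; print(len(q),np.median(q,0).round(1),cv2.minAreaRect(q[:,:2].astype(np.float32)))
E
```

```text
2475 [537.4 189.6  67. ] ((538.3863525390625, 188.72720336914062), (59.86552429199219, 49.12361145019531), 82.27172088623047)
```

View pics/w5_c.png

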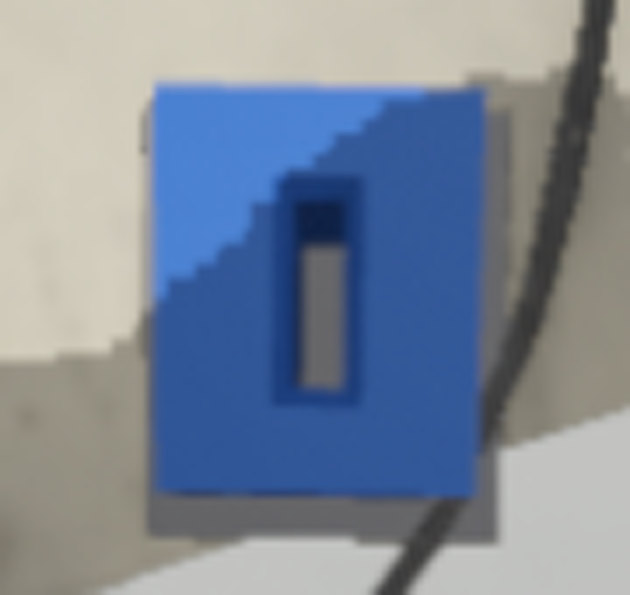

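```bash
python3 - <<'E'
from h import *
c=lambda a,b:(205+(a+.5)/7-.5,40+(b+.5)/7-.5)
for z,pts in((67.5,[(278,178),(363,176),(361,405),(273,405)]),(67.5,[(155,85),(487,88),(474,497),(157,492)])):
    P=np.array([at_z('w5',*c(*p),z) for p in pts]);print(P.mean(0).round(1),yaw(P[0]-P[3]),yaw(P[1]-P[2]),yaw(P[1]-P[0]),yaw(P[2]-P[3]),np.linalg.norm(P[0]-P[3]),np.linalg.norm(P[0]-P[1]))
s=manip.sense();print(s['position'],2*np.degrees(np.arctan2(s['orientation'][2],s['orientation'][1])))
# held spacer flange in w5 vs w4
for n in('w4','w5'):
    P,m,im=cloud(n); im=im.astype(int); k=m&(im[:,0]>im[:,2]+60)&(im[:,0]>im[:,1]+40)&(P[:,2]>130)
    q=P[k]; print(n,len(q),q.min(0).round(1),q.max(0).round(1))
E
```

```text
[538.7 188.8  67.5] 81.4 82.7 -5.6 -6.8 33.27357892848889 12.847239747785748
[538.6 188.6  67.5] 82.4 82.0 -7.4 -7.7 59.67541521875262 49.786855753460614
[534.72830275  88.21728111 245.80241286] 83.23449112374139
w4 1523 [508.4 -92.1 220.7] [536.8 -60.3 327.9]
w5 2020 [521.3  87.1 235.8] [548.6 119.7 342.6]
```

```bash
python3 -m inch '[{"x":0.0046,"y":0.124,"z":0,"twist":-0.0056,"fingers":-1},{"x":0.0046,"y":0.124,"z":-0.02,"twist":-0.0056,"fingers":-1},{"x":0.0046,"y":0.124,"z":-0.05,"twist":-0.0056,"fingers":-1},{"x":0.0046,"y":0.124,"z":-0.1,"twist":-0.0056,"fingers":-1},{"x":0.0046,"y":0.124,"z":-0.1,"twist":-0.0056,"fingers":-1},{"x":0.0046,"y":0.124,"z":-0.1,"twist":-0.0056,"fingers":-1}]' 25; python3 -c "
from h import *
im,_,_=grab('wrist','w6')
s=manip.sense();print(s['joint_pos'],s['position'],2*np.degrees(np.arctan2(s['orientation'][2],s['orientation'][1])))
im,_,_=grab('side','s6'); cv2.imwrite('pics/s6_c.png',cv2.resize(im[90:230,180:320],None,fx=4,fy=4,interpolation=cv2.INTER_CUBIC))
im,_,_=grab('scene','c6'); cv2.imwrite('pics/c6_c.png',cv2.resize(im[90:230,220:380],None,fx=4,fy=4,interpolation=cv2.INTER_CUBIC))
s=manip.sense();print(s['joint_pos'],s['position'])
"
```

```text
time_s: 5.85
position: [539.2, 186.7, 166.4]
orientation: [0.0, 0.754, 0.657, -0.001]
contact_force: [0.6, 0.4, 0.2]
finger_gap: 12.1
[-0.11038628  0.57648518 -0.4135011   1.71419652  0.28221655  0.90873389
 -0.77625206] [540.12549754 187.61579354 167.77203935] 82.13652827292559
[-0.11081848  0.57528853 -0.41446567  1.71347922  0.28224541  0.90830741
 -0.77648462] [540.46420057 188.55160539 168.71636683]
```

View pics/w6.png

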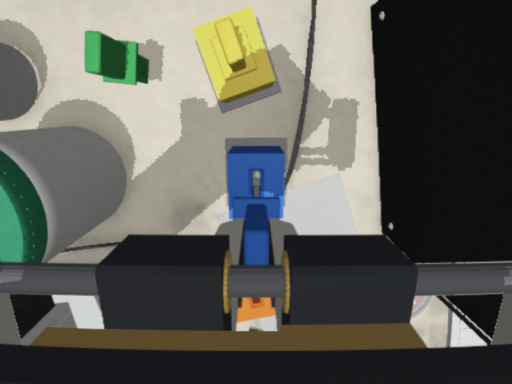

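View pics/s6_c.png

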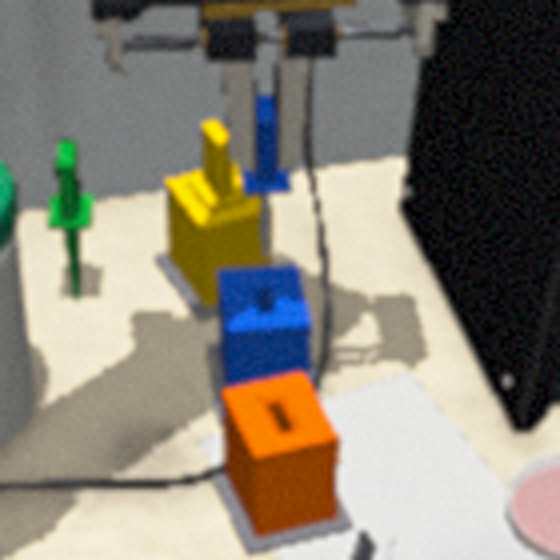

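View pics/c6_c.png

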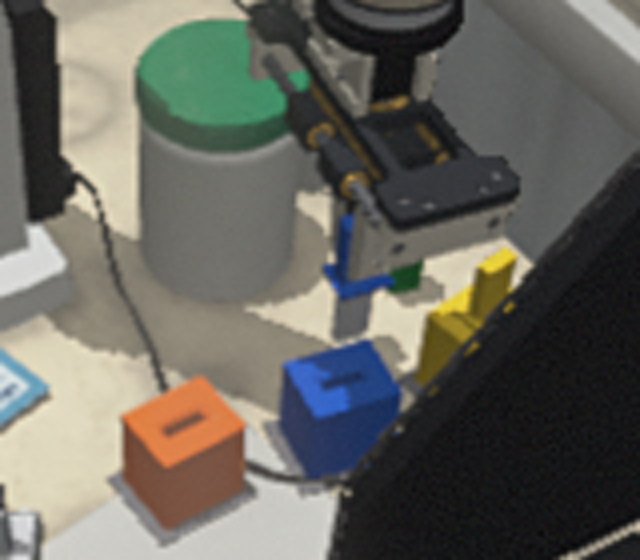

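```bash
for i in 1 2 3; do python3 -m inch '[{"x":0,"y":0,"z":0,"twist":0,"fingers":-1}]' 25 | grep pos; done; python3 - <<'E'
from h import *
im=cv2.imread('pics/w6.png'); cv2.imwrite('pics/w6_c.png',cv2.resize(im[130:270,190:330],None,fx=4.2,fy=4.2,interpolation=cv2.INTER_CUBIC))
P,m,im=cloud('w6'); im=im.astype(int)
k=m&(P[:,2]>63)&(P[:,2]<75)&(im[:,0]>im[:,2]+60)&(P[:,1]>130)&(P[:,1]<240)
q=P[k]; print(len(q),np.median(q,0).round(1),cv2.minAreaRect(q[:,:2].astype(np.float32)))
E
```

```text
position: [540.1, 188.9, 168.5]
position: [539.6, 188.9, 167.9]
position: [539.2, 188.9, 167.4]
2391 [541.3 202.7  68.7] ((539.5460815429688, 191.95260620117188), (59.17475128173828, 49.87415313720703), 82.6797103881836)
```

View pics/w6_c.png

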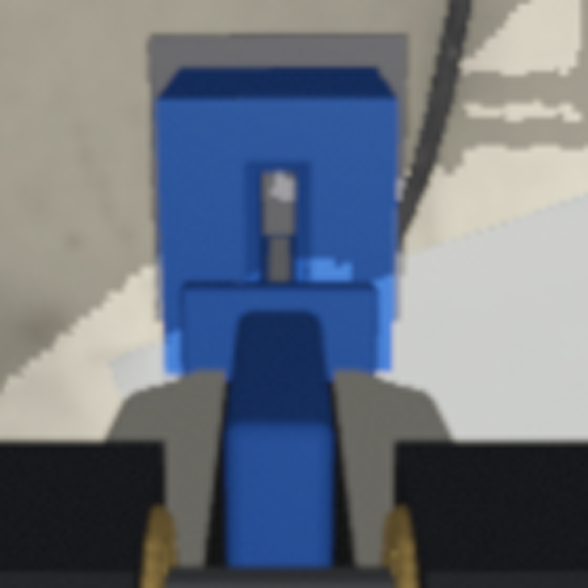

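```bash
python3 - <<'E'
from h import *
c=lambda a,b:(190+(a+.5)/4.2-.5,130+(b+.5)/4.2-.5)
ty=np.array([np.cos(np.radians(82.2)),np.sin(np.radians(82.2))])
tx=np.array([ty[1],-ty[0]])
for zt in (158,160,162):
  F=at_z('w6',*c(280,283),zt)[:2]-17*ty
  L=at_z('w6',*c(182,286),zt)[:2];Rr=at_z('w6',*c(376,286),zt)[:2]
  print(zt,F.round(1),F@ty,((L+Rr)/2@tx).round(1),np.linalg.norm(L-Rr))
S=at_z('w6',*c(279,162),67.5)[:2]-16.65*ty; H=at_z('w6',*c(278,98),67.5)[:2]-30*ty
a=(at_z('w6',*c(246,165),67.5)[:2]+at_z('w6',*c(311,165),67.5)[:2])/2
b=(at_z('w6',*c(158,100),67.5)[:2]+at_z('w6',*c(397,100),67.5)[:2])/2
print(S.round(1),S@ty,H.round(1),H@ty,a@tx,b@tx)
# depth check of flange top
print(at_d('w6',*c(210,320)),at_d('w6',*c(355,320)), at_d('w6',*c(200,150)))
E
```

```text
158 [539.4 189.8] 261.2664662533447 508.5 27.428270838140698
160 [539.5 190.4] 261.81914505706766 508.5 27.1150499509416
162 [539.6 190.9] 262.37182386079064 508.5 26.801829063742375
[539.6 191.4] 262.8743167578966 [539.4 191.5] 262.9461457455933 508.4998998523595 508.3164320870606
[531.34165201 203.31912089 160.37000596] [551.52404918 200.26113938 159.54412398] [525.85328123 212.72301165  67.64848036]
```

```bash
python3 -m inch '[{"x":0.0002,"y":0.0016,"z":-0.02,"twist":0,"fingers":-1},{"x":0.0002,"y":0.0016,"z":-0.035,"twist":0,"fingers":-1},{"x":0.0002,"y":0.0016,"z":-0.045,"twist":0,"fingers":-1},{"x":0.0002,"y":0.0016,"z":-0.055,"twist":0,"fingers":-1},{"x":0.0002,"y":0.0016,"z":-0.065,"twist":0,"fingers":-1},{"x":0.0002,"y":0.0016,"z":-0.07,"twist":0,"fingers":-1},{"x":0.0002,"y":0.0016,"z":-0.07,"twist":0,"fingers":-1}]' 25; python3 -c "
from h import *
im,_,_=grab('scene','c7'); cv2.imwrite('pics/c7_c.png',cv2.resize(im[90:230,220:380],None,fx=4,fy=4,interpolation=cv2.INTER_CUBIC))
"
```

```text
time_s: 7.0
position: [538.8, 190.0, 110.1]
orientation: [-0.0, 0.753, 0.658, -0.001]
contact_force: [-0.4, -0.1, -1.1]
finger_gap: 11.8
```

View pics/c7_c.png

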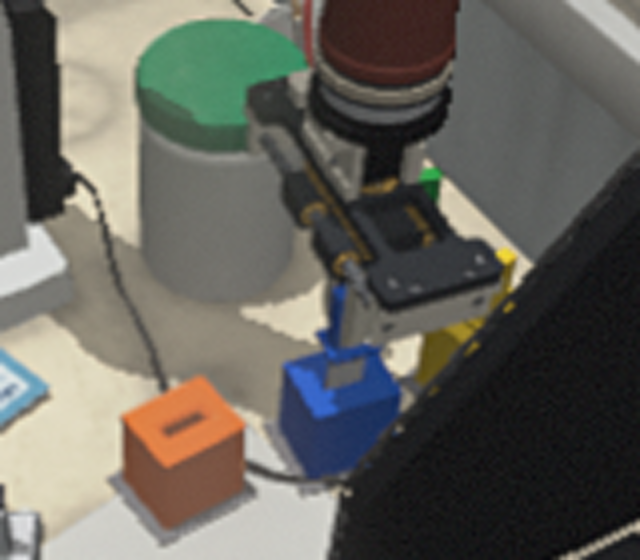

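```bash
python3 -m inch '[{"x":0,"y":0,"z":-0.01,"twist":0,"fingers":-1},{"x":0,"y":0,"z":-0.02,"twist":0,"fingers":-1},{"x":0,"y":0,"z":-0.03,"twist":0,"fingers":-1},{"x":0,"y":0,"z":-0.036,"twist":0,"fingers":-1},{"x":0,"y":0,"z":-0.038,"twist":0,"fingers":-1},{"x":0,"y":0,"z":-0.038,"twist":0,"fingers":-1}]' 25; python3 -c "
from h import *
im,_,_=grab('scene','c8'); cv2.imwrite('pics/c8_c.png',cv2.resize(im[140:230,270:360],None,fx=6,fy=6,interpolation=cv2.INTER_CUBIC))
im,_,_=grab('side','s8'); cv2.imwrite('pics/s8_c.png',cv2.resize(im[120:210,210:300],None,fx=6,fy=6,interpolation=cv2.INTER_CUBIC))
"
```

```text
time_s: 7.65
position: [538.9, 190.1, 80.4]
orientation: [-0.0, 0.753, 0.658, -0.0]
contact_force: [-0.7, -1.0, 1.6]
finger_gap: 12.2
```

View pics/c8_c.png

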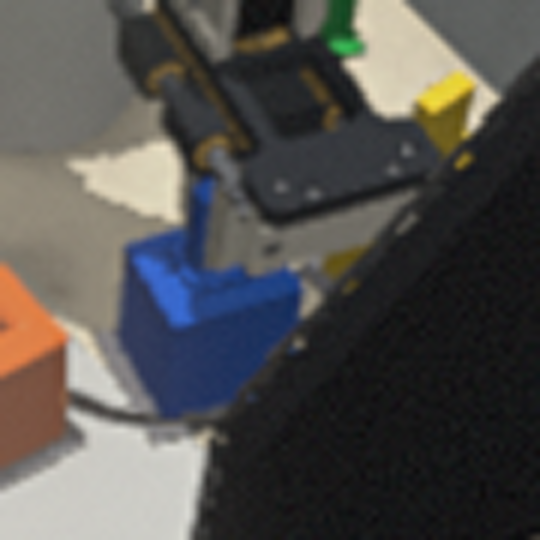

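View pics/s8_c.png

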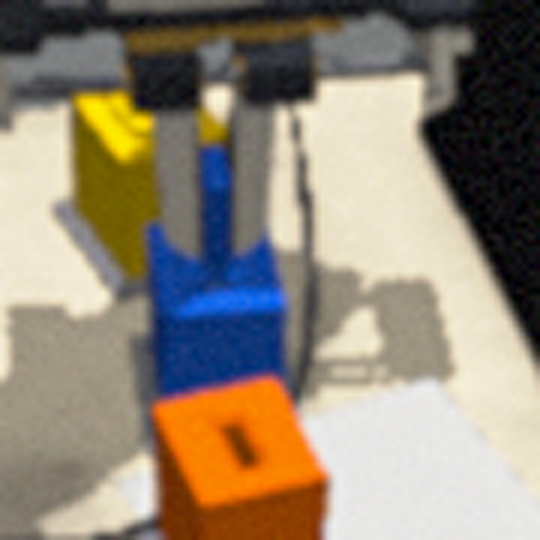

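```bash
python3 -m inch '[{"x":0,"y":0,"z":0,"twist":0,"fingers":-0.4},{"x":0,"y":0,"z":0,"twist":0,"fingers":-0.2},{"x":0,"y":0,"z":0,"twist":0,"fingers":-0.1},{"x":0,"y":0,"z":0,"twist":0,"fingers":0},{"x":0,"y":0,"z":0.06,"twist":0,"fingers":0},{"x":0,"y":0,"z":0.12,"twist":0,"fingers":0},{"x":0,"y":0,"z":0.17,"twist":0,"fingers":0.5},{"x":0,"y":0,"z":0.2,"twist":0,"fingers":1}]' 25
python3 -m inch '[{"x":0,"y":-0.04,"z":0.01,"twist":0,"fingers":1},{"x":0,"y":-0.08,"z":0.01,"twist":0,"fingers":1},{"x":0,"y":-0.09,"z":0.01,"twist":0,"fingers":1},{"x":0,"y":-0.09,"z":0.01,"twist":0,"fingers":1}]' 25
python3 -c "
from h import *
im,_,_=grab('wrist','w9')
"
```

```text
time_s: 8.55
position: [540.3, 191.1, 244.1]
orientation: [0.001, 0.753, 0.658, 0.003]
contact_force: [0.4, 0.1, -0.1]
finger_gap: 58.0
time_s: 8.95
position: [539.2, 116.6, 248.1]
orientation: [0.0, 0.754, 0.657, -0.0]
contact_force: [-1.3, 0.3, 0.2]
finger_gap: 89.5
```

View pics/w9.png

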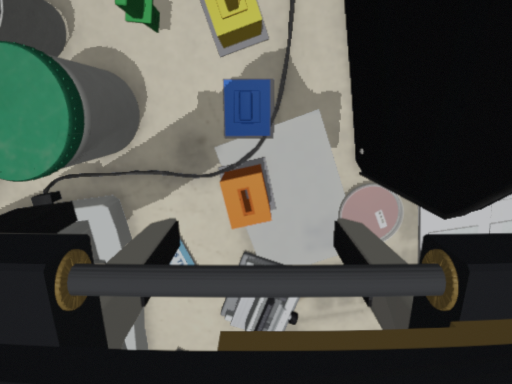

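```bash
python3 - <<'E'
from h import *
P,m,im=cloud('w9'); im=im.astype(int)
k=m&(im[:,0]>im[:,2]+60)&(P[:,1]>150)&(P[:,1]<230)&(P[:,2]>60)
q=P[k]; print(np.histogram(q[:,2],bins=[60,65,67,69,71,73,75,77,100,105,110,113,116,120]))
for lo,hi in((60,70.),(71,77),(105,118)):
    t=q[(q[:,2]>lo)&(q[:,2]<hi)]; 
    if len(t)>3: print(lo,len(t),np.median(t,0).round(1),cv2.minAreaRect(t[:,:2].astype(np.float32)))
for n in('w6','w9'):
  P,m,im=cloud(n); im=im.astype(int)
  k=m&(im[:,2]>im[:,0]+60)&(im[:,1]>im[:,0]+50)&(P[:,1]>220)&(P[:,1]<340)
  q=P[k]
  for lo,hi in((60,70.),(71,78),(105,120)):
    t=q[(q[:,2]>lo)&(q[:,2]<hi)]; 
    if len(t)>3: print(n,lo,len(t),np.median(t,0).round(1),cv2.minAreaRect(t[:,:2].astype(np.float32)))
im=cv2.imread('pics/w6.png'); cv2.imwrite('pics/w6y.png',cv2.resize(im[0:120,180:300],None,fx=5,fy=5,interpolation=cv2.INTER_CUBIC))
im=cv2.imread('pics/w9.png'); cv2.imwrite('pics/w9b.png',cv2.resize(im[60:150,200:290],None,fx=6,fy=6,interpolation=cv2.INTER_CUBIC))
E
```

```text
(array([   0,  503, 1135,   43,  328,   96,    0,   17,    8,    0,    0,
        142,  241]), array([ 60,  65,  67,  69,  71,  73,  75,  77, 100, 105, 110, 113, 116,
       120]))
60 1663 [538.1 191.4  67.4] ((537.3948364257812, 192.68539428710938), (59.34296798706055, 48.858192443847656), 82.74317169189453)
71 424 [543.9 193.   72.4] ((537.4143676757812, 194.52090454101562), (33.70783615112305, 27.262462615966797), 82.20254516601562)
105 380 [537.6 194.9 116.3] ((537.4077758789062, 194.4927215576172), (27.606538772583008, 11.454103469848633), 82.06224822998047)
w6 60 2820 [539.8 300.2  68.7] ((537.15869140625, 303.5026550292969), (50.245967864990234, 60.10508346557617), 11.546443939208984)
w6 71 917 [542.1 300.9  73.7] ((540.75927734375, 309.938232421875), (38.08127975463867, 46.677608489990234), 10.59160327911377)
w6 105 855 [537.2 302.5 117.5] ((537.0640258789062, 303.1554260253906), (12.178648948669434, 28.124473571777344), 11.825105667114258)
w9 60 1038 [535.2 284.7  67.6] ((537.6544799804688, 292.6590576171875), (49.90175247192383, 36.29125213623047), 10.57211685180664)
w9 71 272 [531.5 292.9  72.5] ((536.6331787109375, 296.4794006347656), (28.132064819335938, 17.822433471679688), 12.031890869140625)
```

View pics/w6y.png

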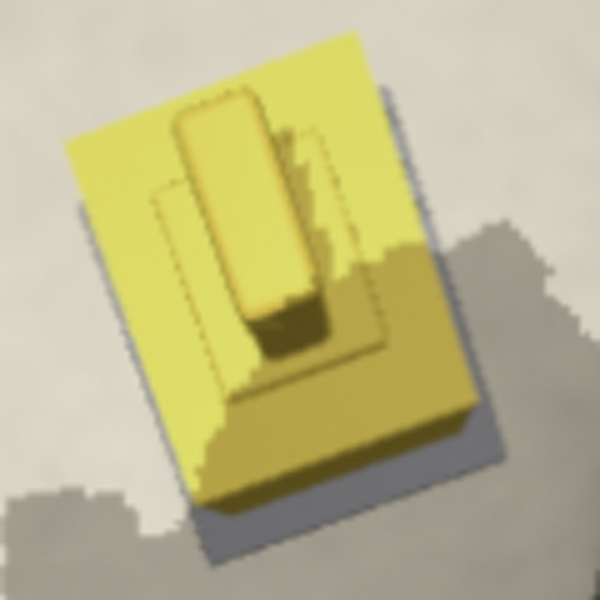

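View pics/w9b.png

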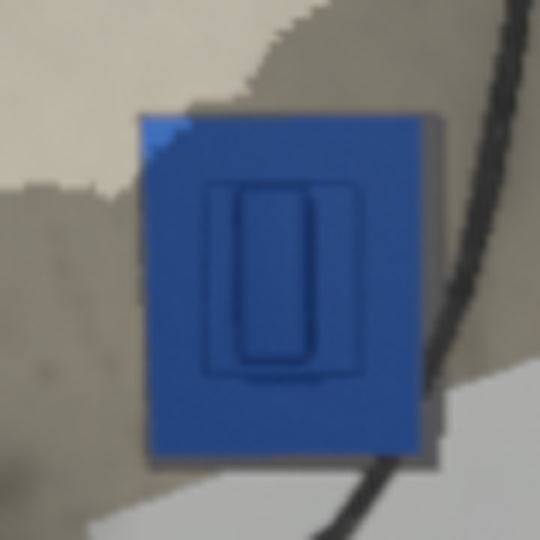

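```bash
python3 - <<'E'
from h import *
for n in('scene0','side0','w9','w6'):
    P,m,im=cloud(n); 
    for lo,hi in((20,60),(60,120),(120,200),(200,300),(300,400)):
        k=m&(P[:,1]>180)&(P[:,1]<340)&(P[:,0]>590)&(P[:,0]<760)&(P[:,2]>lo)&(P[:,2]<hi); q=P[k]
        if len(q)>5: print(n,lo,len(q),np.percentile(q[:,0],[0,2,10,50]).round(0))
E
```

```text
scene0 20 347 [692. 692. 693. 695.]
scene0 60 600 [695. 696. 697. 699.]
scene0 120 971 [700. 701. 702. 705.]
scene0 200 1564 [707. 708. 709. 713.]
scene0 300 2292 [699. 704. 708. 719.]
side0 20 306 [614. 672. 673. 674.]
side0 60 497 [675. 676. 677. 679.]
side0 120 737 [680. 681. 682. 685.]
side0 200 1072 [688. 689. 690. 693.]
side0 300 1153 [696. 697. 699. 702.]
w9 20 1555 [671. 672. 672. 674.]
w9 60 3024 [674. 675. 676. 678.]
w9 120 6229 [679. 681. 682. 685.]
w9 200 4794 [686. 687. 688. 690.]
w6 20 3837 [612. 673. 674. 676.]
w6 60 8817 [676. 677. 678. 680.]
w6 120 12412 [681. 682. 683. 685.]
w6 200 2531 [590. 590. 591. 599.]
```

```bash
python3 -m inch '[{"x":-0.004,"y":0.23,"z":0,"twist":0.04,"fingers":0.6},{"x":-0.004,"y":0.23,"z":0,"twist":0.08,"fingers":0.4},{"x":-0.004,"y":0.23,"z":0,"twist":0.108,"fingers":0.2},{"x":-0.004,"y":0.23,"z":-0.02,"twist":0.108,"fingers":0},{"x":-0.004,"y":0.23,"z":-0.06,"twist":0.108,"fingers":0},{"x":-0.004,"y":0.23,"z":-0.11,"twist":0.108,"fingers":0},{"x":-0.004,"y":0.23,"z":-0.11,"twist":0.108,"fingers":0}]' 25
python3 -c "
from h import *
im,_,_=grab('wrist','w10')
im,_,_=grab('side','s10')
cv2.imwrite('pics/s10_c.png',cv2.resize(im[80:180,180:290],None,fx=5.5,fy=5.5,interpolation=cv2.INTER_CUBIC))
print(manip.sense()['joint_pos'])
"
```

```text
time_s: 9.7
position: [531.5, 302.0, 154.7]
orientation: [-0.003, 0.63, 0.777, -0.006]
contact_force: [0.1, -0.5, -1.4]
finger_gap: 47.2
[-0.25767018  0.66334595 -0.49762056  1.59176494  0.35976719  0.97984186
 -0.66210041]
```

View pics/w10.png

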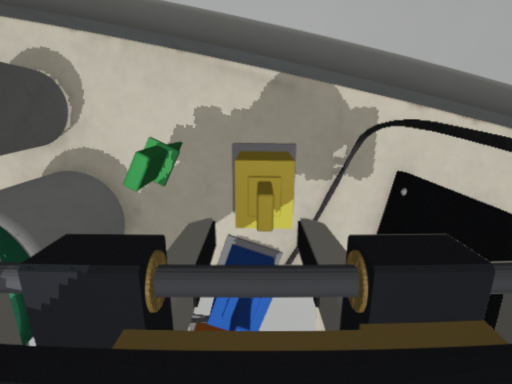

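View pics/s10_c.png

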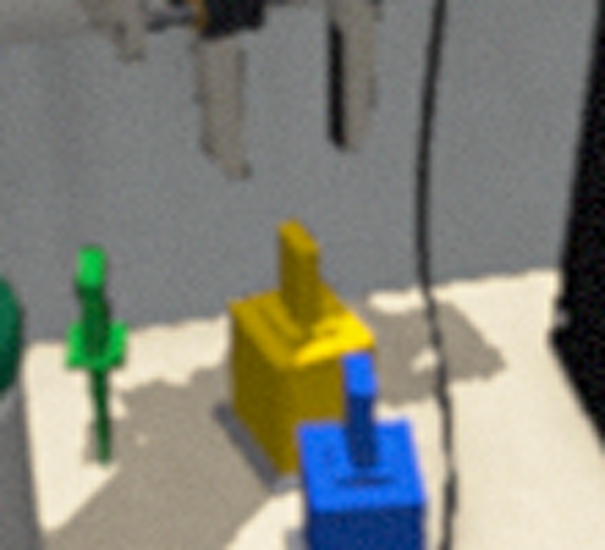

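```bash
python3 -m inch '[{"x":0,"y":0,"z":0,"twist":0,"fingers":0},{"x":0,"y":0,"z":0,"twist":0,"fingers":0}]' 25; python3 - <<'E'
from h import *
s=manip.sense(); 
im,d,p=grab('wrist','w11'); 
q=s['orientation'];r=R.from_quat([q[1],q[2],q[3],q[0]]); print(s['position'],2*np.degrees(np.arctan2(q[2],q[1])), p['eye'])
for n in('w10','w11'):
  P,m,im=cloud(n); im=im.astype(int)
  k=m&(im[:,2]>im[:,0]+60)&(im[:,1]>im[:,0]+50)&(P[:,1]>220)&(P[:,1]<370)
  Q=P[k]
  for lo,hi in((60,70.),(71,78),(108,125)):
    t=Q[(Q[:,2]>lo)&(Q[:,2]<hi)]; 
    if len(t)>3: print(n,lo,len(t),np.median(t,0).round(1),cv2.minAreaRect(t[:,:2].astype(np.float32)))
print(r.inv().apply(np.array([537.,303,100])-s['position']))
E
```

```text
time_s: 10.0
position: [537.0, 303.3, 162.7]
orientation: [0.0, 0.631, 0.776, 0.002]
contact_force: [-0.3, -0.8, 0.5]
finger_gap: 46.4
[536.95387938 303.33642805 162.65397083] 101.73046769883177 [521.64061347 368.86054448 327.82723339]
w10 60 492 [529.2 311.3  69.6] ((538.5988159179688, 303.5684509277344), (49.86888122558594, 60.05641174316406), 11.299612045288086)
w10 71 1457 [536.1 308.9  74.2] ((538.6870727539062, 303.73651123046875), (49.74013137817383, 59.296566009521484), 11.339187622070312)
w10 108 630 [538.2 304.9 119.3] ((538.4443359375, 304.052001953125), (11.504964828491211, 26.8780574798584), 11.892940521240234)
w11 60 2299 [531.9 310.6  67.1] ((535.88427734375, 301.95751953125), (49.58057403564453, 59.86714553833008), 11.471294403076172)
w11 71 644 [532.5 305.5  72.2] ((536.1267700195312, 302.1027526855469), (27.978261947631836, 33.458282470703125), 11.651041030883789)
w11 108 606 [535.8 303.4 115.9] ((535.9758911132812, 302.45751953125), (11.845510482788086, 26.913114547729492), 11.602632522583008)
[-0.46130315 -0.27073404 62.65260788]
```

View pics/w11.png

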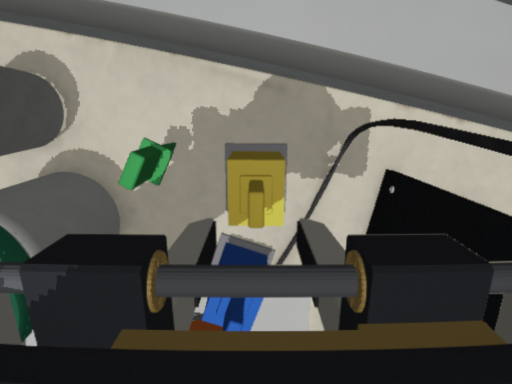

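```bash
python3 -m inch '[{"x":0,"y":0,"z":-0.04,"twist":0,"fingers":-0.1},{"x":0,"y":0,"z":-0.07,"twist":0,"fingers":-0.2},{"x":0,"y":0,"z":-0.09,"twist":0,"fingers":-0.3},{"x":0,"y":0,"z":-0.103,"twist":0,"fingers":-0.4},{"x":0,"y":0,"z":-0.103,"twist":0,"fingers":-0.4},{"x":0,"y":0,"z":-0.103,"twist":0,"fingers":-0.4}]' 40;python3 -m inch '[{"x":0,"y":0,"z":0,"twist":0,"fingers":-0.7},{"x":0,"y":0,"z":0,"twist":0,"fingers":-1},{"x":0,"y":0,"z":0,"twist":0,"fingers":-1},{"x":0,"y":0,"z":0,"twist":0,"fingers":-1},{"x":0,"y":0,"z":0,"twist":0,"fingers":-1}]' 40
```

```text
time_s: 10.65
position: [536.6, 302.7, 78.9]
orientation: [0.0, 0.631, 0.776, 0.001]
contact_force: [0.7, -0.0, -0.8]
finger_gap: 27.8
time_s: 11.15
position: [536.5, 302.5, 78.8]
orientation: [0.0, 0.631, 0.776, 0.001]
contact_force: [0.6, 0.1, 4.5]
finger_gap: 11.7
```

```bash
python3 -m inch '[{"x":0,"y":0,"z":0.01,"twist":0,"fingers":-1},{"x":0,"y":0,"z":0.03,"twist":0,"fingers":-1},{"x":0,"y":0,"z":0.06,"twist":0,"fingers":-1},{"x":0,"y":0,"z":0.1,"twist":0,"fingers":-1},{"x":0,"y":0,"z":0.15,"twist":0,"fingers":-1},{"x":0,"y":0,"z":0.2,"twist":0,"fingers":-1},{"x":0,"y":0,"z":0.2,"twist":0,"fingers":-1}]' 40;python3 -c "
from h import *
im,_,_=grab('side','s12')
cv2.imwrite('pics/s12_c.png',cv2.resize(im[60:180,180:290],None,fx=5,fy=5,interpolation=cv2.INTER_CUBIC))
print(manip.sense()['joint_pos'])
"
```

```text
time_s: 11.85
position: [538.0, 304.8, 244.3]
orientation: [0.001, 0.631, 0.776, 0.006]
contact_force: [0.5, 0.9, -1.2]
finger_gap: 11.6
[-0.23960401  0.58540192 -0.52870511  1.49028674  0.31152969  1.14431659
 -0.61852552]
```

View pics/s12_c.png

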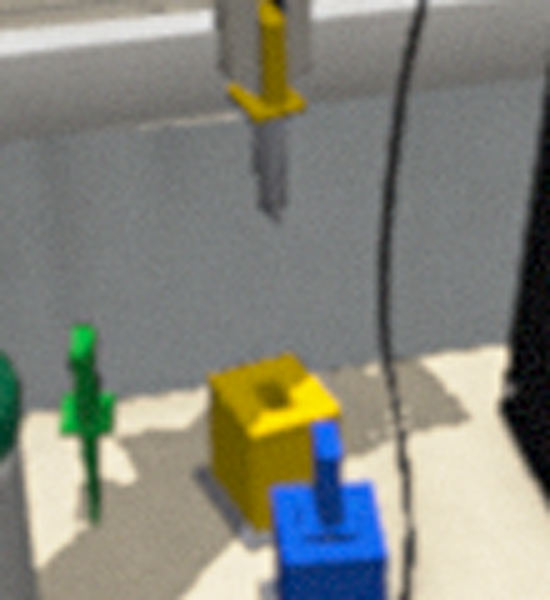

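```bash
python3 -m inch '[{"x":-0.02,"y":-0.579,"z":0.025,"twist":-0.04,"fingers":-1},{"x":-0.03,"y":-0.579,"z":0.025,"twist":-0.08,"fingers":-1},{"x":-0.04,"y":-0.579,"z":0.025,"twist":-0.12,"fingers":-1},{"x":-0.05,"y":-0.579,"z":0.025,"twist":-0.16,"fingers":-1},{"x":-0.06,"y":-0.579,"z":0.025,"twist":-0.2,"fingers":-1},{"x":-0.072,"y":-0.579,"z":0.025,"twist":-0.2206,"fingers":-1},{"x":-0.072,"y":-0.579,"z":0.025,"twist":-0.2206,"fingers":-1},{"x":-0.072,"y":-0.579,"z":0.025,"twist":-0.2206,"fingers":-1}]' 40; python3 -c "
from h import *
s=manip.sense();q=s['orientation']
print(s['joint_pos'],2*np.degrees(np.arctan2(q[2],q[1])))"
```

```text
time_s: 12.7
position: [488.0, -96.1, 253.6]
orientation: [-0.001, 0.857, 0.515, -0.002]
contact_force: [1.0, -0.4, -1.0]
finger_gap: 11.7
[ 0.38863085  0.35936146 -0.32986587  1.79255654  0.13426337  1.01549447
 -0.4812486 ] 62.02915265002179
```

```bash
python3 -m inch '[{"x":-0.01,"y":-0.08,"z":0,"twist":0,"fingers":-1},{"x":-0.01,"y":-0.08,"z":0,"twist":0,"fingers":-1},{"x":-0.01,"y":-0.08,"z":0,"twist":0,"fingers":-1},{"x":-0.01,"y":-0.08,"z":0,"twist":0,"fingers":-1},{"x":-0.01,"y":-0.08,"z":0,"twist":0,"fingers":-1},{"x":-0.01,"y":-0.08,"z":0,"twist":0,"fingers":-1}]' 40; python3 -c "
from h import *
s=manip.sense();q=s['orientation']
print(s['joint_pos'],s['position'],2*np.degrees(np.arctan2(q[2],q[1])))
im,_,_=grab('wrist','w13')
cv2.imwrite('pics/w13_c.png',cv2.resize(im[30:150,190:310],None,fx=5,fy=5,interpolation=cv2.INTER_CUBIC))
cv2.imwrite('pics/w4_c.png',cv2.resize(cv2.imread('pics/w4.png')[105:215,205:315],None,fx=5,fy=5,interpolation=cv2.INTER_CUBIC))
im,_,_=grab('scene','c13')
cv2.imwrite('pics/c13_c.png',cv2.resize(im[180:270,160:250],None,fx=6,fy=6,interpolation=cv2.INTER_CUBIC))
"
```

```text
time_s: 13.3
position: [482.5, -155.9, 254.9]
orientation: [-0.001, 0.856, 0.517, 0.0]
contact_force: [-0.2, 0.2, -0.0]
finger_gap: 11.6
[ 0.49406092  0.37031589 -0.31395185  1.7691734   0.13014519  1.02296395
 -0.35191327] [ 482.49820302 -155.85467537  254.8767101 ] 62.272180199827
```

View pics/w13.png

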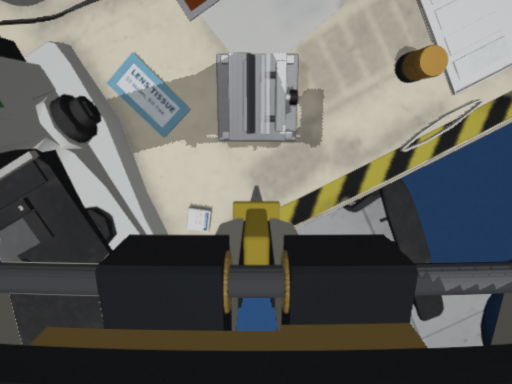

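View pics/w13_c.png

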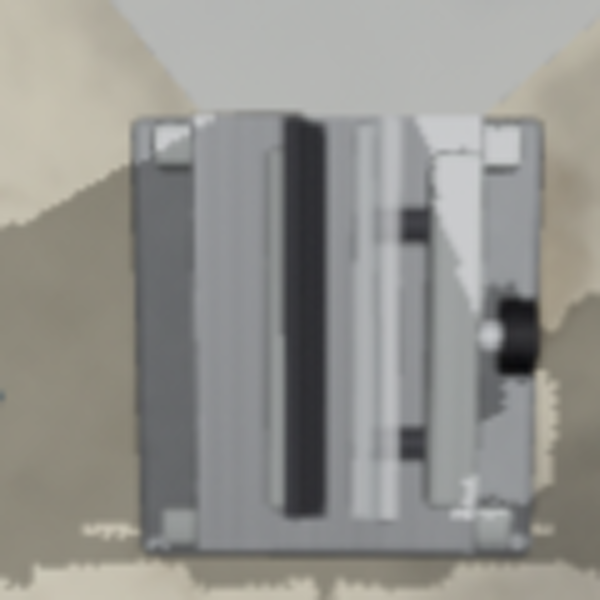

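View pics/w4_c.png

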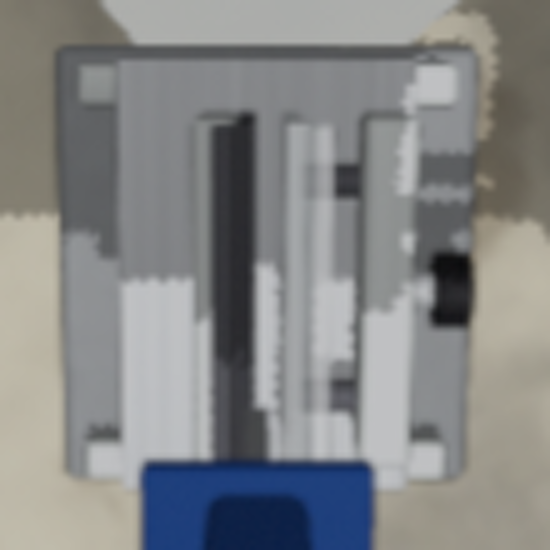

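View pics/c13_c.png

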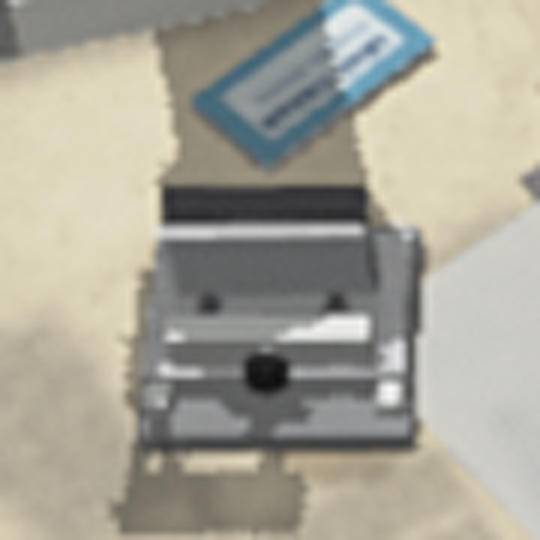

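```bash
python3 - <<'E'
from h import *
c=lambda a,b:(190+(a+.5)/5-.5,30+(b+.5)/5-.5)
c4=lambda a,b:(205+(a+.5)/5-.5,105+(b+.5)/5-.5)
ty=np.array([np.cos(np.radians(62.1)),np.sin(np.radians(62.1))]); tx=np.array([ty[1],-ty[0]])
def pr(n,p,z): x=at_z(n,*p,z)[:2]; return x.round(1),(x@tx).round(2),(x@ty).round(2)
print('dark face top/bot',pr('w13',c(325,150),85),pr('w13',c(325,480),85))
print('clear face',pr('w13',c(355,150),85),pr('w13',c(355,480),85))
print('dark top outer z95',pr('w13',c(285,120),95),pr('w13',c(285,515),95))
print('clear outer z95',pr('w13',c(400,118),95),pr('w13',c(400,520),95))
P=np.array([at_z('w13',*c(*b),12) for b in [(133,120),(545,120),(530,553),(142,553)]]);print('foot',P.round(1).tolist(),P.mean(0).round(1),P.mean(0)[:2]@tx,P.mean(0)[:2]@ty,yaw(P[0]-P[3]),yaw(P[1]-P[2]),yaw(P[1]-P[0]))
print('w4 dark',pr('w4',c4(253,120),85),pr('w4',c4(253,350),85),'clear',pr('w4',c4(287,125),85),pr('w4',c4(284,450),85))
P=np.array([at_z('w4',*c4(*b),12) for b in [(57,46),(477,46),(465,478),(66,478)]]);print('foot4',P.mean(0).round(1),P.mean(0)[:2]@tx,P.mean(0)[:2]@ty)
s=manip.sense()['position'][:2]; print('tool',s,s@tx,s@ty)
# gauge tip/flange in camera
def lat(n,u,v,z): return (at_z(n,u,v,z)[:2]@tx).round(2)
print('flange',lat('w13',233.5,210,248),lat('w13',280.5,210,248))
P,m,im=cloud('w13'); im=im.astype(int); k=m&(im[:,2]>im[:,0]+60)&(P[:,2]>200)&(np.linalg.norm(P[:,:2]-s,axis=1)<60)
q=P[k];l=q[:,:2]@tx; print(len(q),np.percentile(q[:,2],[5,50,95]),l.min(),l.max(),(q[:,:2]@ty).max())
E
```

```text
dark face top/bot (array([536.5, -47.9]), np.float64(496.57), np.float64(208.73)) (array([ 505.2, -107.2]), np.float64(496.63), np.float64(141.69))
clear face (array([542. , -50.8]), np.float64(502.74), np.float64(208.74)) (array([ 510.9, -110.2]), np.float64(503.08), np.float64(141.7))
dark top outer z95 (array([531.4, -40.6]), np.float64(488.65), np.float64(212.78)) (array([ 494.6, -109.3]), np.float64(488.3), np.float64(134.85))
clear outer z95 (array([551.8, -50.9]), np.float64(511.54), np.float64(213.21)) (array([ 515.5, -121.5]), np.float64(512.42), np.float64(133.86))
foot [[502.6, -8.5, 12.0], [593.7, -56.5, 12.0], [542.7, -151.5, 12.0], [451.8, -103.6, 12.0]] [522.7 -80.   12. ] 499.40558179494275 173.85861207450554 61.9 61.8 -27.8
w4 dark (array([541.4, -42.6]), np.float64(498.34), np.float64(215.7)) (array([519.5, -84.1]), np.float64(498.42), np.float64(168.76)) clear (array([546.9, -46.6]), np.float64(505.16), np.float64(214.73)) (array([ 515.2, -106.1]), np.float64(504.99), np.float64(147.32))
foot4 [525.7 -80.   12. ] 502.04336612992904 175.3130903300812
tool [ 482.42384775 -156.71437833] 499.68094571964633 87.24172016785703
flange 485.08 512.83
2094 [247.80710497 284.89671036 359.31728067] 484.66802610296276 512.6973016181832 120.65482402628187
```

```bash
python3 - <<'E'
from h import *
ty=np.array([np.cos(np.radians(62.1)),np.sin(np.radians(62.1))])
for v in (202,203):
    for z in (246,250,254): print(v,z,at_z('w13',257,v,z)[:2]@ty)
for v in (205,208,212,216,219): print(v,at_d('w13',245,v).round(1), at_d('w13',245,v)[:2]@ty)
print(at_z('w6',257,197,160))
E
```

```text
202 246 103.48009357493453
202 250 104.6549768966349
202 254 105.82986021833531
203 246 102.86181372121902
203 250 104.05088155154206
203 254 105.23994938186512
205 [ 482.6 -139.7  248.4] 102.33404966226496
208 [ 481.7 -141.4  248.2] 100.42012588325787
212 [ 480.4 -143.8  247.3] 97.66461781334716
216 [ 479.7 -145.3  249.8] 96.0172909703781
219 [ 478.6 -147.2  249. ] 93.86065978957059
[542.2163364  207.14777312 160.        ]
```

```bash
python3 -m inch '[{"x":0.0516,"y":0.0953,"z":0,"twist":-0.001,"fingers":-1},{"x":0.0516,"y":0.0953,"z":0,"twist":-0.001,"fingers":-1},{"x":0.0516,"y":0.0953,"z":-0.03,"twist":-0.001,"fingers":-1},{"x":0.0516,"y":0.0953,"z":-0.06,"twist":-0.001,"fingers":-1},{"x":0.0516,"y":0.0953,"z":-0.088,"twist":-0.001,"fingers":-1},{"x":0.0516,"y":0.0953,"z":-0.088,"twist":-0.001,"fingers":-1},{"x":0.0516,"y":0.0953,"z":-0.088,"twist":-0.001,"fingers":-1},{"x":0.0516,"y":0.0953,"z":-0.088,"twist":-0.001,"fingers":-1}]' 40; python3 -c "
from h import *
im,_,_=grab('wrist','w14')
cv2.imwrite('pics/w14_c.png',cv2.resize(im[90:270,175:335],None,fx=3.3,fy=3.3,interpolation=cv2.INTER_CUBIC))
s=manip.sense();q=s['orientation']
print(s['joint_pos'],s['position'],s['contact_force'],2*np.degrees(np.arctan2(q[2],q[1])))
im,_,_=grab('side','s14')
cv2.imwrite('pics/s14_c.png',cv2.resize(im[190:310,220:320],None,fx=5,fy=5,interpolation=cv2.INTER_CUBIC))
"
```

```text
time_s: 14.2
position: [524.5, -81.8, 186.0]
orientation: [0.001, 0.858, 0.514, 0.001]
contact_force: [0.1, 0.3, -1.3]
finger_gap: 12.0
[ 0.32377119  0.48176662 -0.31000169  1.80817958  0.18507952  0.87684716
 -0.56278433] [524.48385696 -81.89600305 186.0617697 ] [ 0.96722762  0.00796959 -1.26979039] 61.8552243677209
```

View pics/w14_c.png

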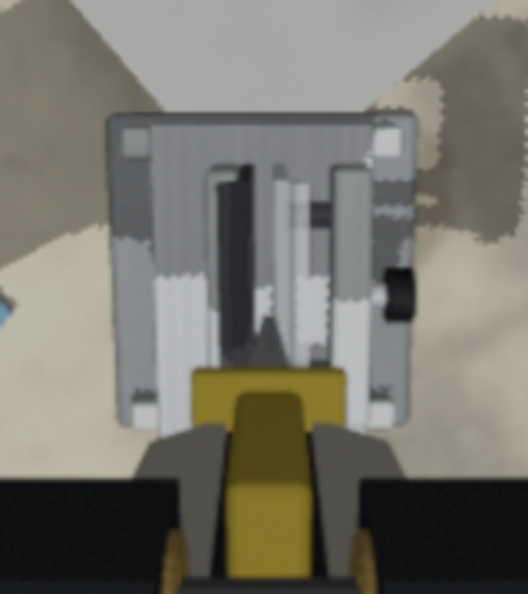

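View pics/s14_c.png

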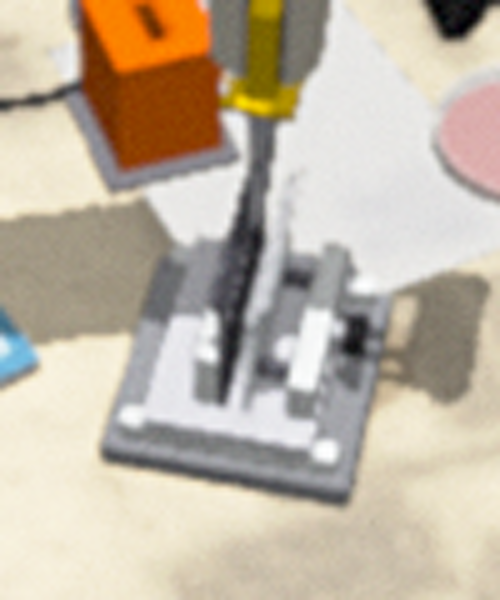

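```bash
python3 -m inch '[{"x":-0.0008,"y":0.0004,"z":-0.01,"twist":0,"fingers":-1},{"x":-0.0008,"y":0.0004,"z":-0.02,"twist":0,"fingers":-1},{"x":-0.0008,"y":0.0004,"z":-0.03,"twist":0,"fingers":-1},{"x":-0.0008,"y":0.0004,"z":-0.036,"twist":0,"fingers":-1},{"x":-0.0008,"y":0.0004,"z":-0.042,"twist":0,"fingers":-1},{"x":-0.0008,"y":0.0004,"z":-0.046,"twist":0,"fingers":-1},{"x":-0.0008,"y":0.0004,"z":-0.046,"twist":0,"fingers":-1},{"x":-0.0008,"y":0.0004,"z":-0.046,"twist":0,"fingers":-1}]' 40; python3 -c "
from h import *
im,_,_=grab('wrist','w15')
cv2.imwrite('pics/w15_c.png',cv2.resize(im[90:270,175:335],None,fx=3.3,fy=3.3,interpolation=cv2.INTER_CUBIC))
s=manip.sense();q=s['orientation']
print(s['position'],s['contact_force'],2*np.degrees(np.arctan2(q[2],q[1])))
im,_,_=grab('side','s15')
cv2.imwrite('pics/s15_c.png',cv2.resize(im[190:310,220:320],None,fx=5,fy=5,interpolation=cv2.INTER_CUBIC))
"
```

```text
time_s: 15.1
position: [522.9, -81.7, 147.9]
orientation: [0.0, 0.858, 0.514, 0.0]
contact_force: [0.2, 0.7, -0.4]
finger_gap: 11.6
[523.00521856 -81.67191173 148.02281566] [-0.62848415 -0.0971292  -0.89893312] 61.84788346876309
```

View pics/w15_c.png

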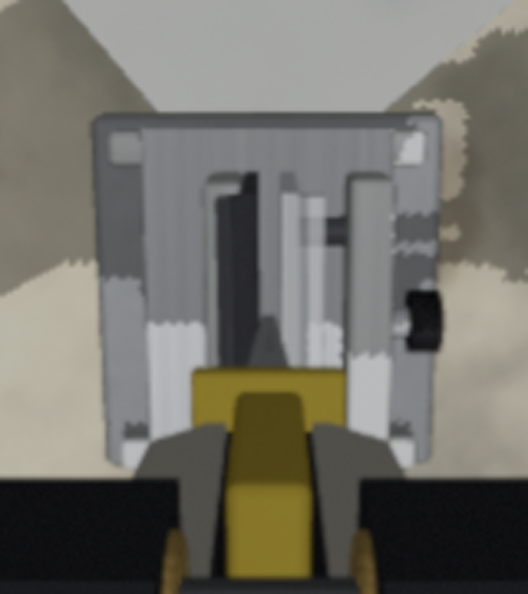

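View pics/s15_c.png

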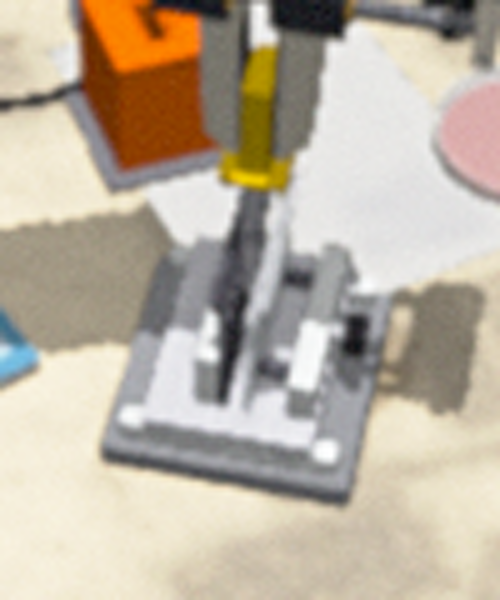

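```bash
for k in 1 2 3 4 5 6 7 8; do python3 -m inch '[{"x":0,"y":0,"z":-0.001,"twist":0,"fingers":-1},{"x":0,"y":0,"z":-0.002,"twist":0,"fingers":-1}]' 40 | egrep 'position|force'; done
```

```text
position: [522.9, -81.7, 146.4]
contact_force: [0.9, 0.6, -1.0]
position: [522.8, -81.7, 144.6]
contact_force: [-0.8, 0.1, -1.9]
position: [522.8, -81.7, 142.9]
contact_force: [0.4, 0.0, -1.0]
position: [522.8, -81.7, 141.3]
contact_force: [0.3, 0.6, -0.1]
position: [522.8, -81.7, 139.8]
contact_force: [1.0, 0.1, -1.8]
position: [522.8, -81.7, 138.1]
contact_force: [0.0, 0.1, -0.1]
position: [522.8, -81.7, 136.6]
contact_force: [-0.3, 0.2, -0.9]
position: [522.8, -81.7, 135.0]
contact_force: [-1.2, -0.4, -2.2]
```

```bash
for k in 1 2 3 4 5; do python3 -m inch '[{"x":0,"y":0,"z":-0.001,"twist":0,"fingers":-1},{"x":0,"y":0,"z":-0.002,"twist":0,"fingers":-1},{"x":0,"y":0,"z":-0.002,"twist":0,"fingers":-1}]' 40 | egrep 'position|force'; done
```

```text
position: [522.8, -81.6, 133.3]
contact_force: [0.6, 0.3, -1.1]
position: [522.8, -81.6, 131.8]
contact_force: [-0.3, 0.7, -2.0]
position: [522.9, -81.7, 130.2]
contact_force: [-0.4, -0.2, -0.2]
position: [522.9, -81.7, 128.7]
contact_force: [0.4, 0.9, 2.8]
position: [522.9, -81.7, 127.1]
contact_force: [0.5, 0.2, 2.7]
```

```bash
for k in 1 2 3 4 5; do python3 -m inch '[{"x":0,"y":0,"z":0,"twist":0,"fingers":-1}]' 40 | egrep 'force'; done; for k in 1 2; do python3 -m inch '[{"x":0,"y":0,"z":-0.001,"twist":0,"fingers":-1},{"x":0,"y":0,"z":-0.002,"twist":0,"fingers":-1},{"x":0,"y":0,"z":-0.002,"twist":0,"fingers":-1}]' 40 | egrep 'position|force'; done;  for k in 1 2 3 4 5; do python3 -m inch '[{"x":0,"y":0,"z":0,"twist":0,"fingers":-1}]' 40 | egrep 'force'; done
```

```text
contact_force: [-0.1, -0.2, 2.6]
contact_force: [0.4, -0.3, 2.1]
contact_force: [1.0, 0.5, 2.3]
contact_force: [0.6, 0.1, 2.0]
contact_force: [0.3, 0.6, 2.4]
position: [522.9, -81.7, 125.4]
contact_force: [0.3, 0.3, 3.1]
position: [522.9, -81.7, 123.9]
contact_force: [-0.4, -0.1, 3.6]
contact_force: [0.6, 1.1, 4.8]
contact_force: [0.9, 0.1, 4.0]
contact_force: [1.8, -0.8, 4.2]
contact_force: [0.9, 0.7, 4.9]
contact_force: [0.9, -0.2, 5.2]
```

```bash
python3 -c "
from h import *
im,_,_=grab('wrist','w16')
cv2.imwrite('pics/w16_c.png',cv2.resize(im[90:270,175:335],None,fx=3.3,fy=3.3,interpolation=cv2.INTER_CUBIC))
im,_,_=grab('side','s16')
cv2.imwrite('pics/s16_c.png',cv2.resize(im[110:310,190:340],None,fx=3,fy=3,interpolation=cv2.INTER_CUBIC))
s=manip.sense();q=s['orientation']
r=R.from_quat([q[1],q[2],q[3],q[0]])
print(s['time_s'],s['position'],s['contact_force'],s['wrist_torque'],s['finger_gap'],2*np.degrees(np.arctan2(q[2],q[1])),r.apply([0,0,1]))
"
```

```text
20.0 [522.80133721 -81.66238707 123.8291981 ] [0.08938593 0.21840741 4.17079509] [-0.06003166 -0.08566933 -0.04241536] 11.687231599994025 61.846682943935505 [ 2.14966388e-05  8.43930654e-05 -9.99999996e-01]
```

View pics/w16_c.png

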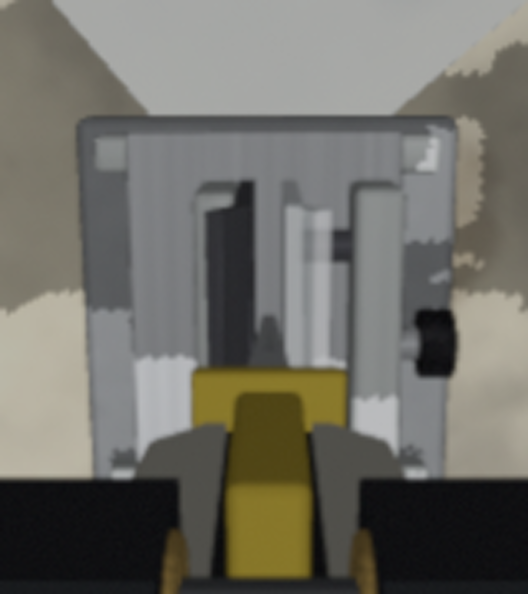

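View pics/s16_c.png

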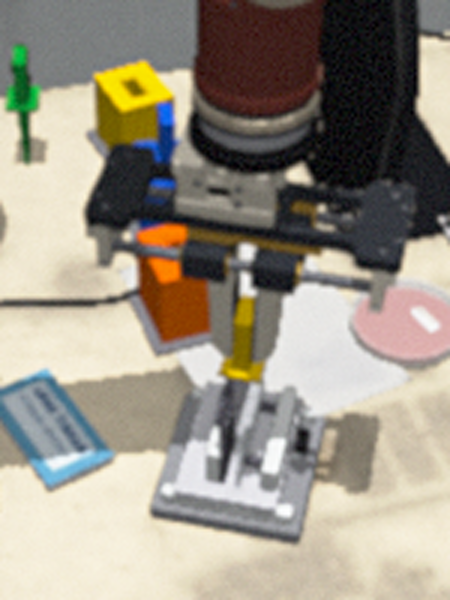

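```bash
python3 -c "
from rig import manip
print(manip.close_job())"
```

```text
the job is handed in; nothing more can be done
None
```

The spacer is back in the blue holder, and the job was handed in at about 20 s with the gauge still held in the gap. No verdict was reported.

**Spacer:** I lifted it out of the plate stand, put it in the blue slot and let go. A picture taken right after release showed it upright and flush. Its flange top stood at about 72.4 mm, against 73 mm expected, and it was about 2 mm off the holder's centre. I did not measure it again at the end, but the last side picture still shows it standing there, partly hidden by the arm.

**Gauge:** I took it from the yellow holder and lowered it between the plates in steps of about 1.6 mm.
- **Depth:** The resistance started at a tip depth of about 26 mm below the throat, and I stopped about 7 mm further down, at about 33 mm.
- **Force:** The upward resistance at the stop was about 5 to 6 N, after taking off a reading of about -1 N with no contact.
- **Hold:** The gripper was set to 40 N, with the fingers 11.7 mm apart on the 12 mm handle. The tool was vertical and within about 0.5° of the plates.

**Checks that disagreed or are missing:** The measured positions wandered by 1 to 3 mm, so I lined up the blades from their positions relative to the slot and gap in the wrist pictures. I estimated the plate force from the wrist reading and did not measure plate_b's push-back. The petri dish, cover slip box, objective case and green look-alike were never approached.

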